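# Refill the spring-pusher box dispenser on the root-canal course bench

### The arm

A 6-joint arm with a two-finger parallel gripper is mounted at the origin on the work surface. World frame = base frame: x ahead of the robot, y to its left, z up, the work surface at z = 0. Lengths are in m, angles in rad, forces in N, time in s.
With the tool pointing down it reaches from about 0.35 to 0.725 m from the base axis. Payload 6 kg.
Tool frame: the origin (TCP) lies on the front face of the gripper's body, between the roots of the fingers; the fingertips stand 73 mm ahead of it and the grasp point (between the pads) lies 54 mm ahead of it; z points along the fingers, y is the direction in which the jaws open and shut (so a half turn about z gives the same grasp; the last joint's range is limited). The gripper opens to 85 mm and grips with 20 to 120 N. Pads are 22 mm wide; open, the fingers measure 114 mm over their backs; the gripper's body (76 mm by 85 mm) begins 54 mm behind the grasp point. The pads swing forward as they close: fully open they stand 13 mm farther back than shut.
Start: joints at [0.334, 0.04, 0.085, 0, -1.615, -0.334], TCP at [0.6, 0, 0.304] pointing down, gripper open.
Joint ranges: [-2.56, 2.56], [-1.29, 2.01], [-1.08, 1.49], [-3.29, 1.98], [-2.81, -0.18], [-2.99, 2.99]. Speed limits (rad/s): [2.57, 2.57, 3.01, 3.14, 3.14, 3.14].

### API

Orientations are given as [roll, pitch, yaw] about the fixed x, y, z axes, in that order (R = Rz(yaw) Ry(pitch) Rx(roll)).
In Python, from cell import bot, get_image, workorder gives the robot as it stands. The module is installed in compiled form; this text tells all that it offers.
- The arm moves only by the tool arm_command, never from a script. Its argument "plan" is a list of rows, each an object of numbers: "dx", "dy", "dz": the shift along the world's x, y, z in units of 60 mm (1.0 is 60 mm); "wx", "wy", "wz": the turn, a rotation vector about the world's x, y, z in units of 6 degrees (1.0 is 6 degrees); "grip": the opening, from 0 (shut) to 1 (fully open). A call has 1 to 5 rows; each row is the pose to reach, as a shift and turn from the pose commanded when the call began; what a row does not reach only later rows make up. A row lasts 1/8 s, in which the tool goes at most 62.5 mm and 10.7 degrees, less where a joint would pass 70% of its speed; a pose out of reach is approached as far as the arm can. A call with a gripper value outside its range is refused whole. The fingers move at their own pace and stop on an object; "newtons" is the grip in N (left out, the last holds). Time passes only in rows, so rows that repeat a pose let the fingers close. It gives the time, the measured TCP pose, the force and the opening at its end, in the units of the state.
- bot.sense(): the state, without advancing time (a new reading comes with each control period).
- get_image(name): name is "scene" or "side" or "wrist"; returns a dict with "color" (420x560x3 uint8, red, green, blue), "fx", "fy", "cx", "cy" (pixels), "extrinsics" (4x4, takes a point from camera to world coordinates). Camera axes: x right, y up, looking along -z (the intrinsics and any distortion apply to the point x, -y, -z); pixel columns grow to the right and rows downward; lengths in m; the calibration is good to about 2 mm. A picture is of the moment at which its call begins. There is no depth.
- workorder.finish_job(): hands the job in, once; it reports no verdict.
The state is a dict: "time_s": time; "q": joint angles; "qvel": joint speeds; "effort": joint torques, N m; "tool_pos": TCP position; "tool_rot": TCP orientation; "wrist_force": force on the tool from outside, world axes, zero at the start; "wrist_torque": the same for the moment, N m; "width": opening from 0.0 (shut) to 1.0 (fully open).
Only numpy, scipy, OpenCV 4.12 (cv2) and the standard library are available. Lean on these libraries where they do the work, as an engineer would, in place of code of your own. Each camera call takes 0.05 s, during which the arm holds its last target.

### The job

Refill the box dispenser: draw its sprung pusher back until the catch at the rear holds it, feeling for the end and not forcing it against the buffer, and stand the two blue boxes from the steel tray upright in the track behind the one that is left. Then press the red release so that the pusher closes up on the row of three, and take your hand away. Set the boxes down gently and leave the red box, the yellow box and the other things on the bench where they are.

Things in the scene. Friction and masses are not known exactly. Their poses are not given: they have to be found in the camera images.
- dispenser: Fixed box dispenser: open feed track, aluminium floor, white walls. Origin on the bench under the middle of the front lip's inner face; +x runs along the track to the rear (pusher is drawn that way), z up. Floor 4 mm up; inside 53.6 mm wide (y = +-26.8 mm); wall rims flare outward, tops 31 mm above the bench, 66 mm wide over all; lip 28 mm high; track ends at x = 285 mm
- pusher (a joint): Grey pusher's place: m from the lip's inner face to the pusher's front face, growing as it is drawn back; 0.022 with one box left, 0.066 with three. A spring drives it forward, 5 N there, 9.5 N at 0.138, damped (40 N per m/s); let go before it is caught, it runs forward. Plate 46 mm wide, 50 mm high. Needs no more than 16 N; a pull over 22 N forces it
- pusher_grip (a point): Middle of the top of the pusher's black grip, 22 mm behind its front face: an upright block 14 mm wide (dispenser's y), 18 mm long (x), 28 mm high on a 10 mm web, top 78 mm above bench; pinch it from above. With the pusher held, the middle of the red release paddle (30 mm long, 26 wide, top 36 mm up, on the centre line) is 91 mm behind this (+x); press it down 4 to 6 mm (4 to 8 N, stop at 7.5)
- track_rear (a point): Rear end of the track, middle of its floor. Ahead of it the dark catch block is clamped, anywhere: the pusher is held at a joint value from 0.084 to 0.138, NOT measured, so feel for it. Drawn back, the pusher slips with a 2 N bump under the block's sprung tooth and is then held; 2.5 mm farther is a rubber buffer (4 N per mm, hard stop after 6 mm): at a pull of 15 N it is past the tooth
- blue_left: The blue box left in the track, against the lip; remains the foremost. All boxes: 22 mm thick (x), 50 mm wide (y), 56 mm high, about 45 g, white with a coloured band and top; origin in the middle of the underside. Boxes stand in the track with x along the dispenser's x, either way round
- blue_a: A blue box standing in the steel tray, to be loaded. Size and axes as blue_left; the tray's floor is 3 mm above the bench, its rim 12 mm. The four boxes of the tray stand in a row, about 42 mm apart along their x, in any order
- blue_b: The other blue box standing in the steel tray, to be loaded; same as blue_a
- red_box: A red box standing in the tray, same size; to be left alone
- yellow_box: A yellow box standing in the tray, same size; to be left alone
- file_pot: Green sponge pot with files, 54 mm wide, 58 mm high; origin under its middle; to be left alone
- handpiece: White handpiece with steel head, lying along its x, 170 mm long, 21 mm thick; origin under its grip; to be left alone
- syringe: White and black syringe lying along its x, 135 mm long, 22 mm high; origin under its barrel; to be left alone
- practice_block: Resin practice block, 32 x 12 x 12 mm; origin under its middle; to be left alone
- dappen_dish: Small amber glass dish, 42 mm wide, 24 mm high; origin under its middle; to be left alone

How it is judged:
On the way, in this order (a step that is already met when the one before it is completed fails the run):
1. The pusher stays back by itself: caught at the rear, untouched by the robot (value of joint pusher above 0.08 m and contact force between the fingers and pusher below 0.1 N), for 0.3 s.
2. Both blue boxes stand in the track behind the one that was left, let go, while the pusher is still held back (value of joint pusher above 0.08 m and x of blue_a in the frame of dispenser between 0.026 and 0.13 m and z of each of blue_a, blue_b in the frame of dispenser below 0.007 m and y of blue_a in the frame of dispenser between -0.005 and 0.005 m and x of blue_b in the frame of dispenser between 0.026 and 0.13 m and y of blue_b in the frame of dispenser between -0.005 and 0.005 m and contact force between the fingers and blue_a below 0.1 N and contact force between the fingers and blue_b below 0.1 N), for 0.1 s.
At the end, for the whole second after the job is handed in: All three blue boxes stand upright (within 6 degrees) on the track floor in one closed row, the old one foremost against the lip, the two new ones behind it in either order, pressed together by the pusher (its face 63 to 69.5 mm from the lip), at rest (value of joint pusher between 0.063 and 0.0695 m and x of blue_left in the frame of dispenser below 0.014 m and x of blue_a in the frame of dispenser between 0.029 and 0.06 m and x of blue_b in the frame of dispenser between 0.029 and 0.06 m and z of each of blue_left, blue_a, blue_b in the frame of dispenser below 0.007 m and angle between each of blue_left, blue_a, blue_b's own z axis and vertical below 0.1 rad and linear speed of each of blue_a, blue_b below 0.02 m/s); the robot touches nothing.
It fails at once if the pusher forced against the buffer: more than 14 N on the buffer, a pull of about 23 N (contact force between buffer_c0 and pusher above 14 N).
It fails at once if a box pressed on the dispenser with more than 30 N (contact force between any of blue_a, blue_b and dispenser above 30 N).
It fails at once if the red or yellow box shifted by more than 15 mm (distance of any of red_box, yellow_box from where it was at the start of the episode above 0.015 m).
It fails at once if another thing on the bench shifted by more than 20 mm (distance of any of file_pot, handpiece, syringe, practice_block, dappen_dish from where it was at the start of the episode above 0.02 m).
It also fails if it takes over 72 s, if anything falls off the work surface, if the arm or the gripper's body presses on something with over 40 N, if the wrist force passes 120 N, or if a joint passes its speed limit or range.

## Working session

There is one attempt and no reset: what is moved stays moved. The work goes in short steps, Python scripts to look and compute and a tool call to move; the robot and the scene stay as the last step left them, time stands still between calls to the robot, and variables do not carry over. Pictures are saved under pics/ and viewed, and the job is handed in when it is done.

Besides the shell and the picture viewer there is one more tool, called after "Emit:" as name(argument=value, ...), one argument or row to a line, values as JSON. arm_command: Moves the arm, as the interface text tells. Its arguments: {"type":"object","properties":{"plan":{"type":"array","items":{"type":"object","properties":{"dx":{"type":"number"},"dy":{"type":"number"},"dz":{"type":"number"},"wx":{"type":"number"},"wy":{"type":"number"},"wz":{"type":"number"},"grip":{"type":"number"}}}},"newtons":{"type":"number"}},"required":["plan"]}

```bash
mkdir -p pics
cat > h.py <<'E'
import numpy as np, cv2
from cell import bot, get_image, workorder
def grab(name,tag):
    im=get_image(name); cv2.imwrite(f'pics/{tag}.png',im['color'][:,:,::-1]); np.save(f'pics/{tag}.npy',im,allow_pickle=True); return im
def load(tag): return np.load(f'pics/{tag}.npy',allow_pickle=True).item()
def ray(im,u,v):
    d=np.array([(u-im['cx'])/im['fx'],-(v-im['cy'])/im['fy'],-1.0]); E=np.array(im['extrinsics'])
    return E[:3,3],E[:3,:3]@d
def onplane(im,u,v,z):
    o,d=ray(im,u,v); return o+d*(z-o[2])/d[2]
def proj(im,p):
    E=np.array(im['extrinsics']); c=E[:3,:3].T@(np.array(p)-E[:3,3])
    return np.array([im['cx']+im['fx']*c[0]/-c[2], im['cy']+im['fy']*(-c[1])/-c[2]])
def tri(obs):
    A=np.zeros((3,3));b=np.zeros(3)
    for im,u,v in obs:
        o,d=ray(im,u,v); d=d/np.linalg.norm(d); P=np.eye(3)-np.outer(d,d); A+=P;b+=P@o
    x=np.linalg.solve(A,b); return x,[proj(im,x)-np.array([u,v]) for im,u,v in obs]
E
python3 - <<'E'
from h import *
for n in ['scene','side','wrist']:
    im=grab(n,n+'0'); print(n,{k:(np.round(v,4).tolist() if k!='color' else 0) for k,v in im.items()})
print(bot.sense())
E
```

```text
scene {'color': 0, 'fx': 439.0047, 'fy': 439.0047, 'cx': 282.9865, 'cy': 218.8076, 'extrinsics': [[0.6099, -0.5028, 0.6125, 1.1103], [0.7923, 0.3702, -0.485, -0.4243], [0.0171, 0.7811, 0.6241, 0.6688], [0.0, 0.0, 0.0, 1.0]]}
side {'color': 0, 'fx': 447.7028, 'fy': 447.7028, 'cx': 281.3539, 'cy': 203.6251, 'extrinsics': [[-0.993, 0.0527, -0.1055, 0.4067], [-0.1161, -0.5957, 0.7947, 0.8457], [-0.021, 0.8015, 0.5977, 0.7172], [0.0, 0.0, 0.0, 1.0]]}
wrist {'color': 0, 'fx': 344.3546, 'fy': 344.3546, 'cx': 277.5435, 'cy': 208.6682, 'extrinsics': [[-1.0, -0.0003, 0.0002, 0.5996], [0.0003, -0.9523, -0.3053, -0.0797], [0.0003, -0.3053, 0.9523, 0.3731], [0.0, 0.0, 0.0, 1.0]]}
{'time_s': 0.15, 'q': array([ 3.33695706e-01,  4.06712911e-02,  8.40394599e-02, -3.42020281e-04,
       -1.61549293e+00, -3.33736153e-01]), 'qvel': array([ 1.91306987e-04, -2.50012416e-03,  2.52240815e-03,  1.87951725e-03,
        8.31021311e-05, -4.39660678e-04]), 'effort': array([-1.71928452e-03, -3.68610263e+01,  3.47691929e+01,  6.93625420e+00,
       -4.38957781e-03, -4.53315295e-06]), 'tool_pos': array([5.99845971e-01, 6.93350407e-05, 3.03108125e-01]), 'tool_rot': array([ 3.14022559e+00, -1.12315464e-04, -1.57082164e+00]), 'wrist_force': array([-0.13955103, -0.60372394,  0.3155532 ]), 'wrist_torque': array([ 0.00383136, -0.02000438,  0.0487965 ]), 'width': 1.0031506487234052}
```

View pics/scene0.png

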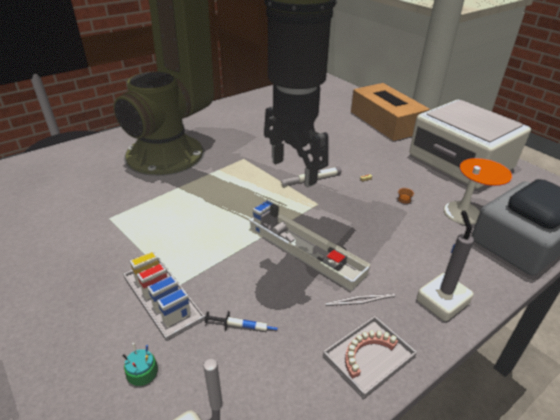

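View pics/side0.png

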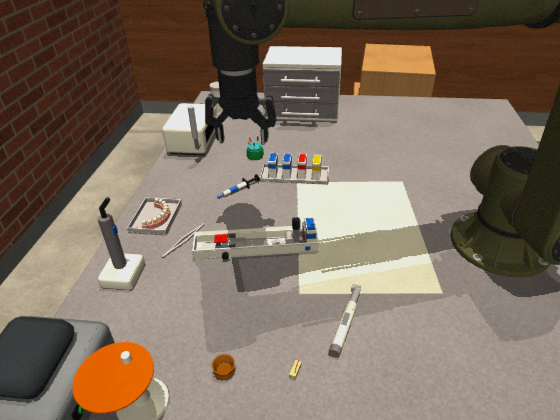

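View pics/wrist0.png

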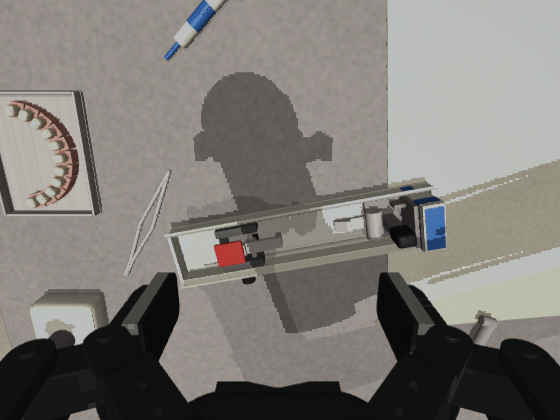

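The wrist view shows the dispenser with the blue box at about (432,224), the grip at (402,235) and the red paddle at (230,253). The tray, to the -y side, holds blue, blue, red, yellow in side view columns 272 to 317. Next I'll look at enlarged crops.

Run:
```python
from h import *
def crop(tag,u0,v0,u1,v1,s,out):
    im=load(tag)['color'][v0:v1,u0:u1,::-1]; cv2.imwrite(f'pics/{out}.png',cv2.resize(im,None,fx=s,fy=s,interpolation=cv2.INTER_CUBIC))
crop('wrist0',150,160,470,310,2.5,'c1')
crop('side0',180,140,340,270,5,'c2')
crop('scene0',110,190,380,340,2.9,'c3')
```

```text
(no output)
```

View pics/c1.png

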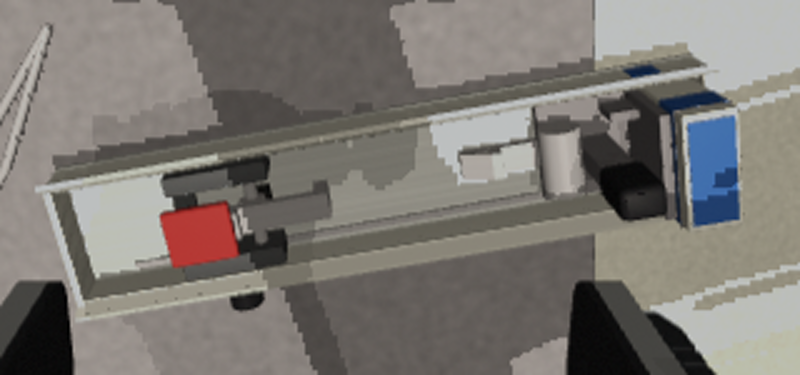

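View pics/c2.png

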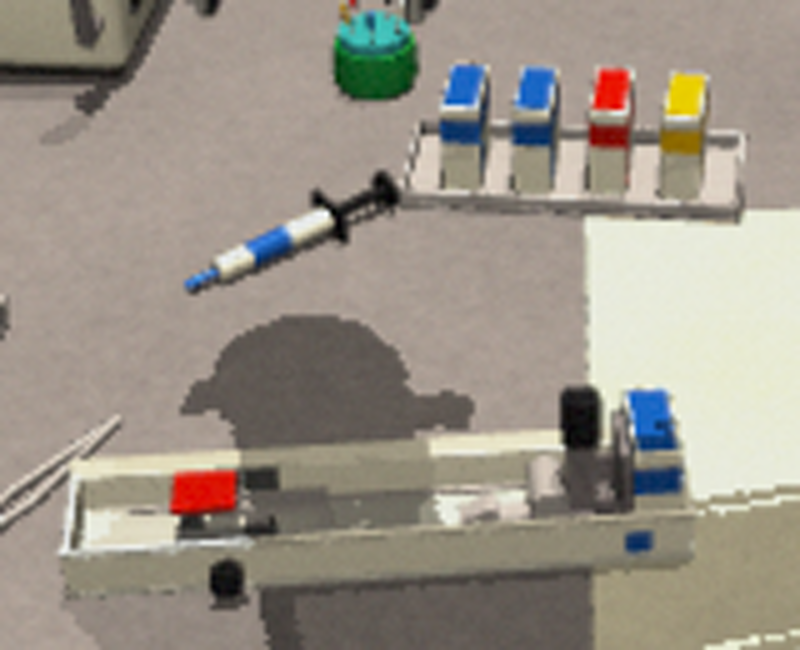

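View pics/c3.png

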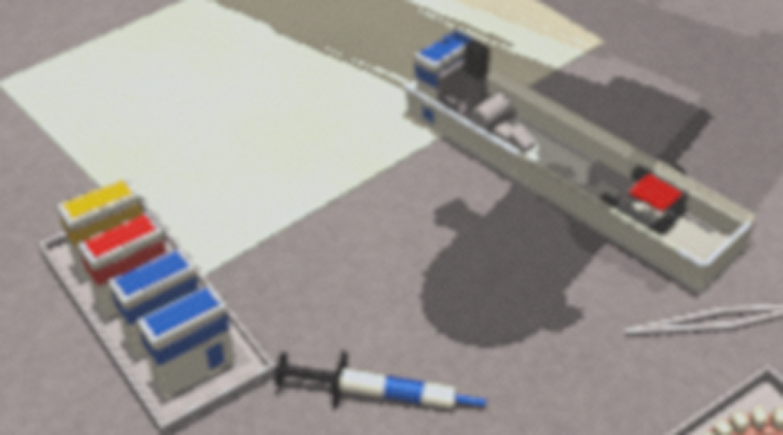

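Run:
```python
from h import *
w=load('wrist0');s=load('side0');c=load('scene0')
W=lambda u,v:(w,150+(u+.5)/2.5-.5,160+(v+.5)/2.5-.5)
S=lambda u,v:(s,180+(u+.5)/5-.5,140+(v+.5)/5-.5)
C=lambda u,v:(c,110+(u+.5)/2.9-.5,190+(v+.5)/2.9-.5)
def comp(im,kind):
    hsv=cv2.cvtColor(im['color'],cv2.COLOR_RGB2HSV)
    h,sa,v=[hsv[:,:,i].astype(int) for i in range(3)]
    m={'blue':(h>100)&(h<125)&(sa>130)&(v>150),'red':((h<5)|(h>174))&(sa>170)&(v>150),'yel':(h>20)&(h<32)&(sa>170)&(v>180)}[kind]
    n,l,st,ce=cv2.connectedComponentsWithStats(m.astype(np.uint8))
    return [(st[i][4],ce[i].round(1).tolist()) for i in range(1,n) if st[i][4]>25]
for n,im in (('w',w),('s',s),('c',c)):
    for k in ('blue','red','yel'): print(n,k,comp(im,k))
def T(name,obs):
    x,r=tri(obs); print(name,x.round(4),[q.round(1).tolist() for q in r])
T('lefttopcentre',[W(711,167),S(651,420),C(440,50)])
T('paddle',[W(200,234),S(204,491),C(656,192)])
T('rearcornerL',[W(40,188),S(75,462),C(750,213)]) 
T('rearcornerR',[W(80,318),S(62,552),C(700,268)])
T('griptop',[W(650,195),S(582,392),])
for nm,p in (('A',(40,188)),('B',(80,318)),('C-rimfar front',(705,68)),('nearinner',(92,300))): print(nm,onplane(*W(*p),.031).round(4))
print('tops')
T('blueR(highx)',[S(466,87),C(181,313)])
T('blue2',[S(537,88),C(154,275)])
T('red',[S(612,91),C(121,238)])
T('yel',[S(687,96),C(97,201)])
```

```text
w blue [(np.int32(190), [198.4, 14.6]), (np.int32(49), [171.4, 50.0]), (np.int32(483), [434.1, 221.7])]
w red [(np.int32(562), [229.5, 253.8])]
w yel []
s blue [(np.int32(46), [272.1, 156.7]), (np.int32(45), [286.7, 157.3]), (np.int32(56), [309.2, 221.7])]
s red [(np.int32(47), [301.8, 157.6]), (np.int32(90), [220.5, 237.7])]
s yel [(np.int32(47), [316.6, 158.4])]
c blue [(np.int32(42), [261.9, 206.3]), (np.int32(129), [161.6, 283.8]), (np.int32(153), [171.9, 297.1]), (np.int32(57), [248.8, 323.1])]
c red [(np.int32(108), [335.5, 255.9]), (np.int32(106), [150.9, 270.8])]
c yel [(np.int32(85), [143.0, 258.2])]
lefttopcentre [0.447  0.0387 0.0576] [[-0.6, -1.0], [0.6, -0.3], [0.7, -0.0]]
paddle [0.6523 0.0812 0.0337] [[-1.0, 1.3], [0.4, -0.0], [-0.4, 0.4]]
rearcornerL [0.7187 0.0778 0.0482] [[-3.0, 22.8], [-1.9, -1.6], [-10.5, 7.1]]
rearcornerR [0.71   0.1051 0.012 ] [[0.8, -21.6], [3.2, 0.0], [10.9, -7.5]]
griptop [0.4784 0.0442 0.0763] [[-2.0, 0.3], [0.7, -0.3]]
A [0.7191 0.0594 0.031 ]
B [0.7073 0.1223 0.031 ]
C-rimfar front [0.4418 0.0066 0.031 ]
nearinner [0.7012 0.1132 0.031 ]
tops
blueR(highx) [ 0.5733 -0.2507  0.0582] [[0.1, -0.0], [0.1, 0.1]]
blue2 [ 0.5331 -0.2505  0.0588] [[-0.2, 0.2], [-0.4, -0.3]]
red [ 0.4898 -0.253   0.058 ] [[-0.0, 0.0], [-0.0, -0.0]]
yel [ 0.4471 -0.2511  0.0578] [[-0.0, 0.0], [-0.1, -0.0]]
```

The triangulated box tops come out at about 58 mm, matching the text. The dispenser yaw is about 10.8° and the origin about (0.436, 0.037). I'll turn the jaws across the track and take a closer look.

Emit:
arm_command(
  plan=[
    {"wz": -1.7,"dx": -0.4,"dy": 0.2},
    {"wz": -3.4,"dx": -0.8,"dy": 0.4},
    {"wz": -5.1,"dx": -1.2,"dy": 0.6},
    {"wz": -6.8,"dx": -1.6,"dy": 0.8},
    {"wz": -8.5,"dx": -1.6,"dy": 0.8},
  ],
)

```text
$.plan[0]: bad value
```

Emit:
arm_command(
  plan=[
    {"wz": -1.6},
    {"wz": -3.2},
    {"wz": -4.7},
    {"wz": -4.7},
    {"wz": -4.7},
  ],
)

```text
$.plan[0]: bad value
```

Run:
```python
from h import *
im=grab('wrist','w1'); s=bot.sense(); print(s['tool_pos'],s['tool_rot'],s['q'],s['time_s']); print(np.array(im['extrinsics']).round(3))
cv2.imwrite('pics/w1b.png',cv2.resize(im['color'][:,:,::-1],None,fx=1.42,fy=1.42,interpolation=cv2.INTER_CUBIC))
```

```text
[5.99873778e-01 5.80088784e-05 3.03241472e-01] [ 3.14043094e+00 -1.54221104e-04 -1.57078268e+00] [ 3.33712474e-01  4.06101820e-02  8.41806093e-02 -2.35029324e-04
 -1.61551490e+00 -3.33709288e-01] 0.2
[[-1.    -0.     0.     0.6  ]
 [ 0.    -0.952 -0.305 -0.08 ]
 [ 0.    -0.305  0.952  0.373]
 [ 0.     0.     0.     1.   ]]
```

View pics/w1b.png

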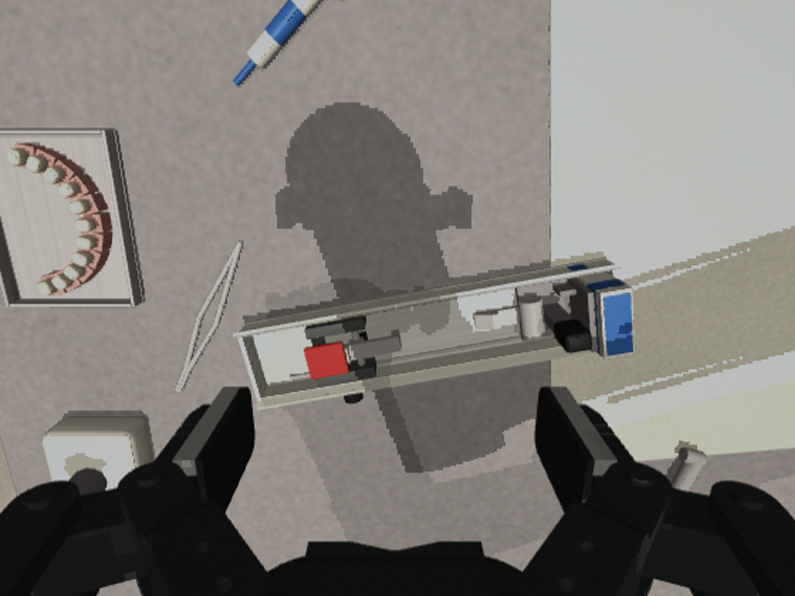

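The move was refused and nothing moved, so the view is unchanged. I'll give every field in each row.

Emit:
arm_command(
  plan=[
    {"dx": -0.4,"dy": 0.2,"dz": 0,"wx": 0,"wy": 0,"wz": -1.7,"grip": 1},
    {"dx": -0.8,"dy": 0.4,"dz": -0.2,"wx": 0,"wy": 0,"wz": -3.4,"grip": 1},
    {"dx": -1.2,"dy": 0.6,"dz": -0.4,"wx": 0,"wy": 0,"wz": -5.1,"grip": 1},
    {"dx": -1.6,"dy": 0.8,"dz": -0.6,"wx": 0,"wy": 0,"wz": -6.8,"grip": 1},
    {"dx": -1.6,"dy": 0.8,"dz": -0.6,"wx": 0,"wy": 0,"wz": -8.5,"grip": 1},
  ],
  newtons=60,
)

```text
time_s: 0.82
tool_pos: [0.5026, 0.0486, 0.2671]
tool_rot: [3.141, -0.001, -2.465]
wrist_force: [-0.4, -0.5, 0.7]
width: 0.999
```

Emit:
arm_command(
  plan=[
    {"dx": 0,"dy": 0,"dz": 0,"wx": 0,"wy": 0,"wz": -1.6,"grip": 1},
    {"dx": 0,"dy": 0,"dz": 0,"wx": 0,"wy": 0,"wz": -3.2,"grip": 1},
    {"dx": 0,"dy": 0,"dz": 0,"wx": 0,"wy": 0,"wz": -4.7,"grip": 1},
    {"dx": 0,"dy": 0,"dz": 0,"wx": 0,"wy": 0,"wz": -4.7,"grip": 1},
  ],
)

```text
time_s: 1.32
tool_pos: [0.5039, 0.048, 0.2677]
tool_rot: [3.141, -0.0, -2.952]
wrist_force: [-0.2, 0.5, -0.1]
width: 0.998
```

Run:
```python
from h import *
im=grab('wrist','w2'); s=bot.sense(); print(s['tool_pos'],s['tool_rot'],s['q'],s['time_s']); print(np.array(im['extrinsics']).round(3))
cv2.imwrite('pics/w2b.png',cv2.resize(im['color'][:,:,::-1],None,fx=1.42,fy=1.42,interpolation=cv2.INTER_CUBIC))
```

```text
[0.503924   0.04801827 0.26776942] [ 3.14143746e+00 -1.53027318e-04 -2.94988031e+00] [ 4.93545464e-01 -2.13757283e-01 -2.18637812e-01 -1.93674502e-04
 -1.56601577e+00 -1.87262852e+00] 1.375
[[-0.189 -0.934 -0.302  0.426]
 [ 0.982 -0.18  -0.057  0.032]
 [-0.001 -0.307  0.952  0.338]
 [ 0.     0.     0.     1.   ]]
```

View pics/w2b.png

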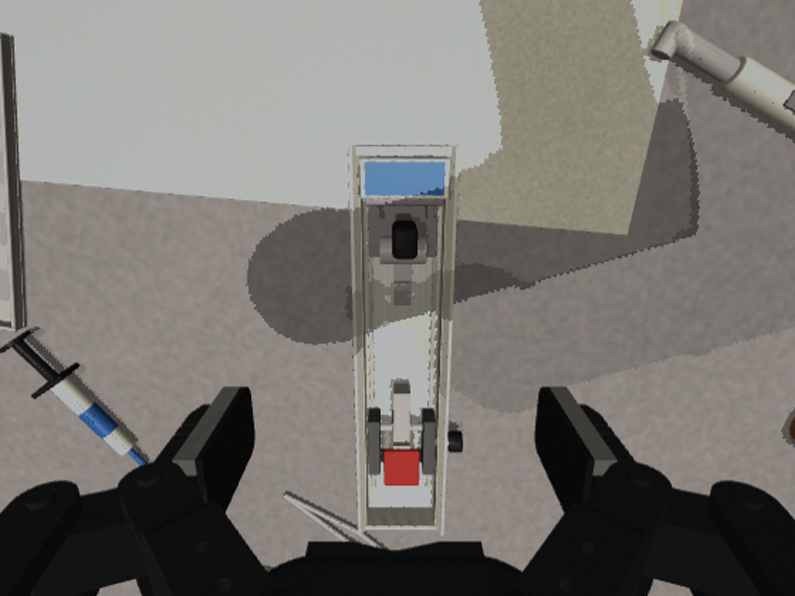

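The wrist picture now looks straight down the track. The blue top is at (404,178), the grip top at about (404,236), the paddle at (401,467), and the rims run from (352,147) and (456,147) to (361,530) and (444,530), all in ×1.42 pixels.

Run:
```python
from h import *
w=load('w2');s=load('side0');w0=load('wrist0');c=load('scene0')
W=lambda u,v:(w,(u+.5)/1.42-.5,(v+.5)/1.42-.5)
W0=lambda u,v:(w0,150+(u+.5)/2.5-.5,160+(v+.5)/2.5-.5)
S=lambda u,v:(s,180+(u+.5)/5-.5,140+(v+.5)/5-.5)
C=lambda u,v:(c,110+(u+.5)/2.9-.5,190+(v+.5)/2.9-.5)
for n,p in dict(FL=(350,147),FR=(456,147),RL=(361,530),RR=(444,530)).items(): print(n,onplane(*W(*p),.031).round(4))
P=lambda p:onplane(*W(*p),.031)
f=(P((350,147))+P((456,147)))/2; r=(P((361,530))+P((444,530)))/2
print('f',f,'r',r,np.degrees(np.arctan2(*(r-f)[1::-1])),np.linalg.norm(r-f))
def T(name,obs):
    x,rr=tri(obs); print(name,x.round(4),[q.round(1).tolist() for q in rr]); return x
b=T('left',[W(404,179),W0(711,167)]); 
T('left4',[W(404,179),W0(711,167),S(651,420),C(440,50)]); 
g=T('grip',[W(404,232),W0(645,193),])
T('paddle',[W(401,467),W0(200,234)])
print('left on z.06',onplane(*W(404,179),.06), 'grip z.078',onplane(*W(404,230),.078),onplane(*W(404,222),.078),onplane(*W(404,245),.078),'paddle',onplane(*W(401,467),.036))
```

```text
FL [0.4362 0.0063 0.031 ]
FR [0.4242 0.0688 0.031 ]
RL [0.7166 0.0608 0.031 ]
RR [0.7043 0.1243 0.031 ]
f [0.43021297 0.03755121 0.031     ] r [0.7104753  0.09253527 0.031     ] 11.099759378017568 0.2856050049430313
left [0.4463 0.0405 0.057 ] [[-0.5, -0.5], [-0.3, 0.5]]
left4 [0.4468 0.0395 0.0575] [[-1.8, -0.1], [-0.5, -0.3], [0.7, -0.0], [0.9, -0.2]]
grip [0.4744 0.0466 0.0668] [[0.4, 0.4], [0.2, -0.4]]
paddle [0.6511 0.0796 0.0342] [[-0.1, -0.1], [-0.1, 0.1]]
left on z.06 [0.4463814 0.0408588 0.06     ] grip z.078 [0.47118101 0.04545619 0.078     ] [0.46697675 0.04462265 0.078     ] [0.47917983 0.04704203 0.078     ] paddle [0.64991128 0.07940075 0.036     ]
```

Run:
```python
from h import *
cv2.imwrite('pics/w2c.png',cv2.resize(load('w2')['color'][90:240,230:340,::-1],None,fx=4,fy=4,interpolation=cv2.INTER_CUBIC))
```

```text
(no output)
```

View pics/w2c.png

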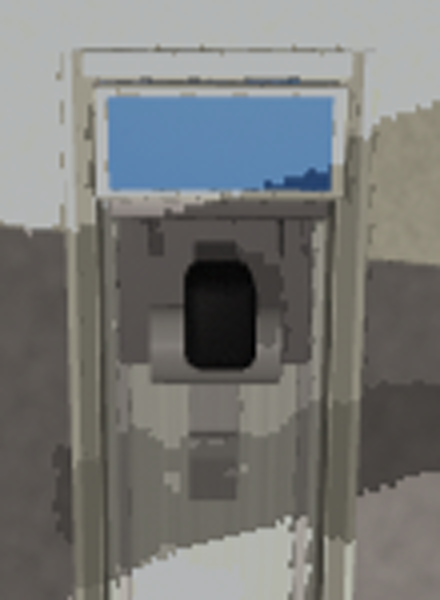

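Emit:
arm_command(
  plan=[
    {"dx": -0.2,"dy": -0.01,"dz": -0.6,"wx": 0,"wy": 0,"wz": 0,"grip": 0.8},
    {"dx": -0.42,"dy": -0.03,"dz": -1.2,"wx": 0,"wy": 0,"wz": 0,"grip": 0.6},
    {"dx": -0.42,"dy": -0.03,"dz": -1.7,"wx": 0,"wy": 0,"wz": 0,"grip": 0.5},
    {"dx": -0.42,"dy": -0.03,"dz": -1.7,"wx": 0,"wy": 0,"wz": 0,"grip": 0.5},
  ],
)

```text
time_s: 1.88
tool_pos: [0.4776, 0.0458, 0.1637]
tool_rot: [-3.141, -0.004, -2.951]
wrist_force: [0.2, -0.5, 0.3]
width: 0.498
```

Run:
```python
from h import *
im=grab('wrist','w3'); s=bot.sense(); print(s['tool_pos'],s['tool_rot'],s['time_s'])
cv2.imwrite('pics/w3b.png',cv2.resize(im['color'][:,:,::-1],None,fx=1.42,fy=1.42,interpolation=cv2.INTER_CUBIC))
g=grab('side','s3');cv2.imwrite('pics/s3b.png',cv2.resize(g['color'][100:270,180:380,::-1],None,fx=3.5,fy=3.5,interpolation=cv2.INTER_CUBIC))
```

```text
[0.47865048 0.04599643 0.16588074] [-3.14080679e+00 -1.11559368e-03 -2.95110281e+00] 1.925
```

View pics/w3b.png

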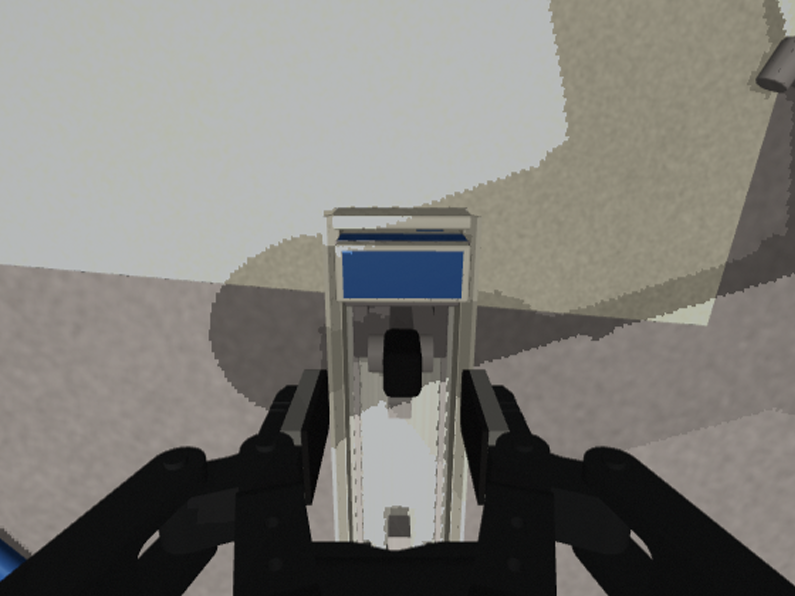

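View pics/s3b.png

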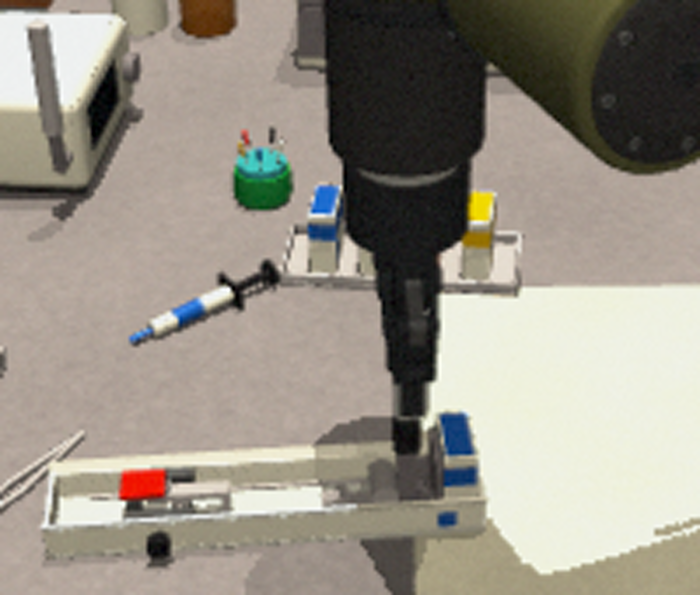

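The fingers are centred on column 394 and the grip is at about 402, so I'm about 3 mm off toward -y. I'll work out the offset relative to the fingers.

Run:
```python
from h import *
w=load('w3');W=lambda u,v:(w,(u+.5)/1.42-.5,(v+.5)/1.42-.5)
E=np.array(w['extrinsics']);t=np.array([.47865,.0460,.16588]);y=E[:3,0];print(E.round(4)); print('cam offset along jaw',(E[:3,3]-t)@y)
a=np.radians(11);ux=np.array([np.cos(a),np.sin(a),0]);uy=np.array([-np.sin(a),np.cos(a),0])
for n,p,z in (('grip',(402,345),.078),('gripfrontedge',(402,332),.078),('box',(403,272),.06),('finger L',(328,372),.103),('fingerR',(460,372),.103),('rimL',(326,212),.031),('rimR',(478,212),.031)):
    q=onplane(*W(*p),z); print(n,q.round(4),'rel tcp along,across',((q-t)@ux).round(4),((q-t)@uy).round(4))
```

```text
[[-0.1895 -0.9355 -0.2984  0.4004]
 [ 0.9819 -0.1812 -0.0554  0.0298]
 [-0.0022 -0.3035  0.9528  0.2342]
 [ 0.      0.      0.      1.    ]]
cam offset along jaw -0.0012405545377089618
grip [0.4661 0.0448 0.078 ] rel tcp along,across -0.0126 0.0012
gripfrontedge [0.4613 0.0439 0.078 ] rel tcp along,across -0.0174 0.0012
box [0.445  0.0413 0.06  ] rel tcp along,across -0.0339 0.0018
finger L [0.4682 0.0226 0.103 ] rel tcp along,across -0.0147 -0.021
fingerR [0.4608 0.0609 0.103 ] rel tcp along,across -0.0147 0.0181
rimL [0.4334 0.0069 0.031 ] rel tcp along,across -0.0519 -0.0297
rimR [0.4214 0.0686 0.031 ] rel tcp along,across -0.0518 0.0331
```

Emit:
arm_command(
  plan=[
    {"dx": -0.025,"dy": 0.045,"dz": -0.2,"wx": 0,"wy": 0,"wz": 0,"grip": 0.5},
    {"dx": -0.025,"dy": 0.045,"dz": -0.45,"wx": 0,"wy": 0,"wz": 0,"grip": 0.5},
    {"dx": -0.025,"dy": 0.045,"dz": -0.66,"wx": 0,"wy": 0,"wz": 0,"grip": 0.45},
    {"dx": -0.025,"dy": 0.045,"dz": -0.66,"wx": 0,"wy": 0,"wz": 0,"grip": 0.45},
  ],
)

```text
time_s: 2.48
tool_pos: [0.4766, 0.0486, 0.1247]
tool_rot: [-3.141, -0.003, -2.953]
wrist_force: [0.1, 0.4, -0.2]
width: 0.451
```

Run:
```python
from h import *
im=grab('wrist','w4'); s=bot.sense(); print(s['tool_pos'],s['wrist_force'],s['time_s'])
cv2.imwrite('pics/w4b.png',cv2.resize(im['color'][:,:,::-1],None,fx=1.42,fy=1.42,interpolation=cv2.INTER_CUBIC))
g=grab('side','s4');cv2.imwrite('pics/s4b.png',cv2.resize(g['color'][150:270,180:380,::-1],None,fx=4,fy=4,interpolation=cv2.INTER_CUBIC))
```

```text
[0.47708076 0.04872187 0.12567113] [0.22990409 0.132456   0.50364608] 2.525
```

View pics/w4b.png

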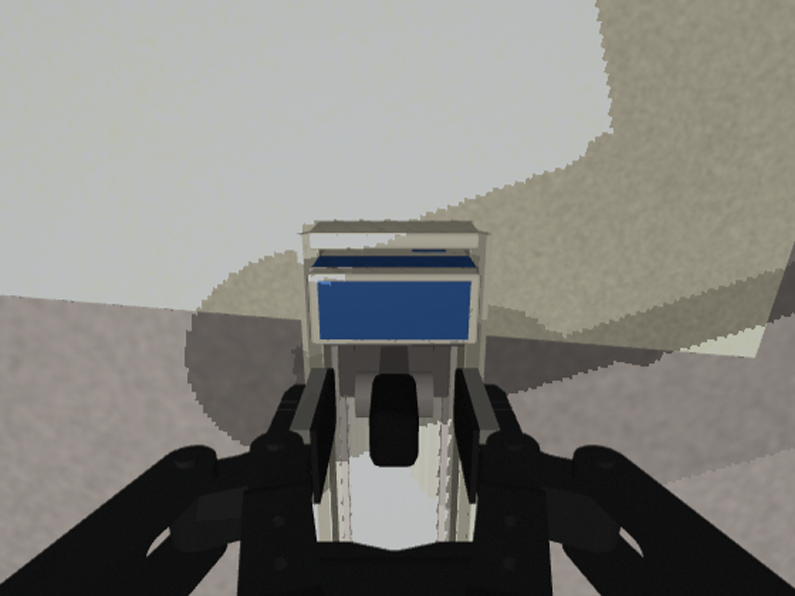

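View pics/s4b.png

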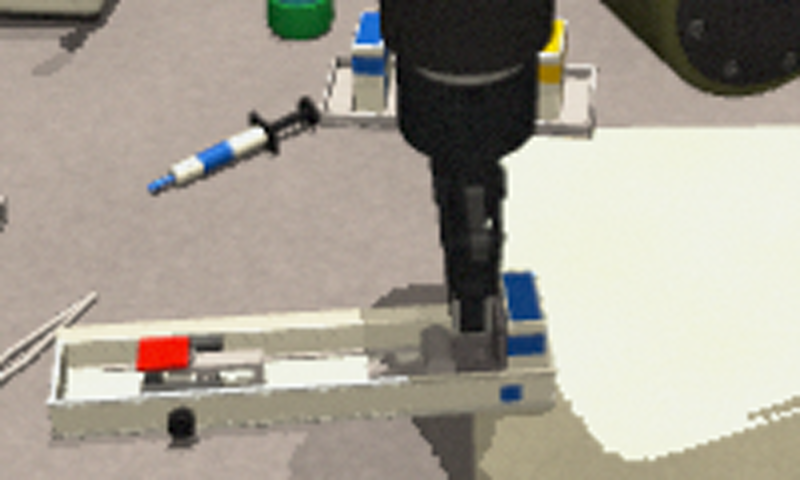

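The grip block at column 394 sits mid-way between the pads (335 and 455), level with the paddle's line. I'll close on it.

Emit:
arm_command(
  plan=[
    {"dx": 0,"dy": 0,"dz": 0,"wx": 0,"wy": 0,"wz": 0,"grip": 0.25},
    {"dx": 0,"dy": 0,"dz": 0,"wx": 0,"wy": 0,"wz": 0,"grip": 0.0},
    {"dx": 0,"dy": 0,"dz": 0,"wx": 0,"wy": 0,"wz": 0,"grip": 0.0},
    {"dx": 0,"dy": 0,"dz": 0,"wx": 0,"wy": 0,"wz": 0,"grip": 0.0},
  ],
  newtons=60,
)

```text
time_s: 3.08
tool_pos: [0.4776, 0.0487, 0.127]
tool_rot: [-3.141, 0.001, -2.953]
wrist_force: [0.1, -3.5, 4.2]
width: 0.148
```

Run:
```python
from h import *
s=bot.sense(); print(s['tool_pos'],s['wrist_force'],s['wrist_torque'],s['width'])
im=grab('wrist','w5');cv2.imwrite('pics/w5b.png',im['color'][200:400,150:400,::-1])
```

```text
[0.47762815 0.04870172 0.12700752] [ 0.12956509 -3.5253859   4.20126934] [-0.84102884  0.08353165  0.03619263] 0.1480898477993829
```

View pics/w5b.png

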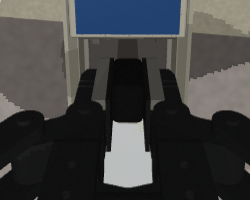

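Emit:
arm_command(
  plan=[
    {"dx": 0.164,"dy": 0.032,"dz": 0,"wx": 0,"wy": 0,"wz": 0,"grip": 0.0},
    {"dx": 0.328,"dy": 0.064,"dz": 0,"wx": 0,"wy": 0,"wz": 0,"grip": 0.0},
    {"dx": 0.492,"dy": 0.096,"dz": 0,"wx": 0,"wy": 0,"wz": 0,"grip": 0.0},
    {"dx": 0.656,"dy": 0.128,"dz": 0,"wx": 0,"wy": 0,"wz": 0,"grip": 0.0},
    {"dx": 0.82,"dy": 0.16,"dz": 0,"wx": 0,"wy": 0,"wz": 0,"grip": 0.0},
  ],
)

```text
time_s: 3.75
tool_pos: [0.5257, 0.0579, 0.1269]
tool_rot: [-3.141, -0.004, -2.953]
wrist_force: [-9.7, -3.6, 10.9]
width: 0.15
```

```bash
cat >> h.py <<'E'
a=np.radians(11.05);UX=np.array([np.cos(a),np.sin(a),0]);UY=np.array([-np.sin(a),np.cos(a),0])
G0=np.array([.4775,.0487,0])
def st():
    s=bot.sense(); p=s['tool_pos'];f=s['wrist_force']; d=p-G0
    print('t',round(s['time_s'],2),'p',p.round(4),'along',round(d@UX*1e3+22,2),'across',round(d@UY*1e3,2),'F along',round(f@UX,2),'across',round(f@UY,2),'z',round(f[2],2),'w',round(s['width'],3))
E
python3 -c "
from h import *
st()"
```

```text
t 3.75 p [0.5257 0.0579 0.1269] along 71.06 across -0.25 F along -10.23 across -1.66 z 10.94 w 0.15
```

Emit:
arm_command(
  plan=[
    {"dx": 0.065,"dy": 0.013,"dz": 0,"wx": 0,"wy": 0,"wz": 0,"grip": 0.0},
    {"dx": 0.13,"dy": 0.026,"dz": 0,"wx": 0,"wy": 0,"wz": 0,"grip": 0.0},
    {"dx": 0.196,"dy": 0.038,"dz": 0,"wx": 0,"wy": 0,"wz": 0,"grip": 0.0},
    {"dx": 0.196,"dy": 0.038,"dz": 0,"wx": 0,"wy": 0,"wz": 0,"grip": 0.0},
  ],
)

```text
time_s: 4.25
tool_pos: [0.5378, 0.0602, 0.1269]
tool_rot: [-3.141, -0.002, -2.953]
wrist_force: [-6.8, -4.3, 8.2]
width: 0.153
```

```bash
python3 -c "
from h import *
st()"
```

```text
t 4.25 p [0.5378 0.0602 0.1269] along 83.38 across -0.27 F along -7.47 across -2.94 z 8.16 w 0.153
```

Emit:
arm_command(
  plan=[
    {"dx": 0.033,"dy": 0.0063,"dz": 0,"wx": 0,"wy": 0,"wz": 0,"grip": 0.0},
    {"dx": 0.066,"dy": 0.0127,"dz": 0,"wx": 0,"wy": 0,"wz": 0,"grip": 0.0},
    {"dx": 0.066,"dy": 0.0127,"dz": 0,"wx": 0,"wy": 0,"wz": 0,"grip": 0.0},
  ],
)

```text
time_s: 4.62
tool_pos: [0.5414, 0.0609, 0.1269]
tool_rot: [-3.14, -0.003, -2.953]
wrist_force: [-7.9, -4.0, 9.8]
width: 0.148
```

```bash
python3 -c "
from h import *
st()"
```

```text
t 4.62 p [0.5414 0.0609 0.1269] along 87.05 across -0.32 F along -8.48 across -2.42 z 9.82 w 0.148
```

Emit:
arm_command(
  plan=[
    {"dx": 0.033,"dy": 0.0063,"dz": 0,"wx": 0,"wy": 0,"wz": 0,"grip": 0.0},
    {"dx": 0.066,"dy": 0.0127,"dz": 0,"wx": 0,"wy": 0,"wz": 0,"grip": 0.0},
    {"dx": 0.066,"dy": 0.0127,"dz": 0,"wx": 0,"wy": 0,"wz": 0,"grip": 0.0},
  ],
)

```text
time_s: 5.0
tool_pos: [0.545, 0.0615, 0.1268]
tool_rot: [-3.14, -0.004, -2.953]
wrist_force: [-10.6, -4.4, 10.6]
width: 0.148
```

Emit:
arm_command(
  plan=[
    {"dx": 0.033,"dy": 0.0063,"dz": 0,"wx": 0,"wy": 0,"wz": 0,"grip": 0.0},
    {"dx": 0.066,"dy": 0.0127,"dz": 0,"wx": 0,"wy": 0,"wz": 0,"grip": 0.0},
    {"dx": 0.066,"dy": 0.0127,"dz": 0,"wx": 0,"wy": 0,"wz": 0,"grip": 0.0},
  ],
)

```text
time_s: 5.38
tool_pos: [0.5489, 0.0623, 0.1268]
tool_rot: [-3.14, -0.004, -2.953]
wrist_force: [-9.3, -4.1, 11.2]
width: 0.148
```

```bash
python3 -c "
from h import *
st()"
```

```text
t 5.38 p [0.5489 0.0623 0.1268] along 94.68 across -0.35 F along -9.95 across -2.22 z 11.25 w 0.148
```

Emit:
arm_command(
  plan=[
    {"dx": 0.033,"dy": 0.0063,"dz": 0,"wx": 0,"wy": 0,"wz": 0,"grip": 0.0},
    {"dx": 0.033,"dy": 0.0063,"dz": 0,"wx": 0,"wy": 0,"wz": 0,"grip": 0.0},
  ],
)

```text
time_s: 5.62
tool_pos: [0.5511, 0.0627, 0.1269]
tool_rot: [-3.141, -0.003, -2.953]
wrist_force: [-8.6, -3.2, 11.3]
width: 0.148
```

```bash
python3 -c "
from h import *
st()"
```

```text
t 5.62 p [0.5511 0.0627 0.1269] along 96.93 across -0.36 F along -9.02 across -1.47 z 11.29 w 0.148
```

Emit:
arm_command(
  plan=[
    {"dx": 0.033,"dy": 0.0063,"dz": 0,"wx": 0,"wy": 0,"wz": 0,"grip": 0.0},
    {"dx": 0.066,"dy": 0.0127,"dz": 0,"wx": 0,"wy": 0,"wz": 0,"grip": 0.0},
    {"dx": 0.066,"dy": 0.0127,"dz": 0,"wx": 0,"wy": 0,"wz": 0,"grip": 0.0},
  ],
)

```text
time_s: 6.0
tool_pos: [0.555, 0.0635, 0.1269]
tool_rot: [-3.14, -0.004, -2.953]
wrist_force: [-10.1, -4.3, 10.4]
width: 0.15
```

```bash
python3 -c "
from h import *
st()"
```

```text
t 6.0 p [0.555  0.0635 0.1269] along 100.87 across -0.36 F along -10.74 across -2.25 z 10.42 w 0.15
```

Emit:
arm_command(
  plan=[
    {"dx": 0.033,"dy": 0.0063,"dz": 0,"wx": 0,"wy": 0,"wz": 0,"grip": 0.0},
    {"dx": 0.066,"dy": 0.0127,"dz": 0,"wx": 0,"wy": 0,"wz": 0,"grip": 0.0},
    {"dx": 0.066,"dy": 0.0127,"dz": 0,"wx": 0,"wy": 0,"wz": 0,"grip": 0.0},
  ],
)

```text
time_s: 6.38
tool_pos: [0.559, 0.0642, 0.1269]
tool_rot: [-3.14, -0.004, -2.953]
wrist_force: [-9.1, -3.7, 10.3]
width: 0.148
```

```bash
python3 -c "
from h import *
st()"
```

```text
t 6.38 p [0.559  0.0642 0.1269] along 104.93 across -0.4 F along -9.6 across -1.87 z 10.3 w 0.148
```

Emit:
arm_command(
  plan=[
    {"dx": 0.033,"dy": 0.0063,"dz": 0,"wx": 0,"wy": 0,"wz": 0,"grip": 0.0},
    {"dx": 0.066,"dy": 0.0127,"dz": 0,"wx": 0,"wy": 0,"wz": 0,"grip": 0.0},
    {"dx": 0.066,"dy": 0.0127,"dz": 0,"wx": 0,"wy": 0,"wz": 0,"grip": 0.0},
  ],
)

```text
time_s: 6.75
tool_pos: [0.5632, 0.065, 0.1269]
tool_rot: [-3.14, -0.003, -2.953]
wrist_force: [-7.4, -3.4, 9.8]
width: 0.148
```

```bash
python3 -c "
from h import *
st()"
```

```text
t 6.75 p [0.5632 0.065  0.1269] along 109.2 across -0.4 F along -7.96 across -1.93 z 9.76 w 0.148
```

Emit:
arm_command(
  plan=[
    {"dx": 0.02,"dy": 0.004,"dz": 0,"wx": 0,"wy": 0,"wz": 0,"grip": 0.0},
    {"dx": 0.04,"dy": 0.008,"dz": 0,"wx": 0,"wy": 0,"wz": 0,"grip": 0.0},
    {"dx": 0.04,"dy": 0.008,"dz": 0,"wx": 0,"wy": 0,"wz": 0,"grip": 0.0},
  ],
)

```text
time_s: 7.12
tool_pos: [0.565, 0.0654, 0.1269]
tool_rot: [-3.14, -0.005, -2.953]
wrist_force: [-11.4, -3.9, 11.0]
width: 0.147
```

```bash
python3 -c "
from h import *
st()"
```

```text
t 7.12 p [0.565  0.0654 0.1269] along 111.09 across -0.42 F along -11.96 across -1.61 z 11.05 w 0.147
```

Emit:
arm_command(
  plan=[
    {"dx": 0.016,"dy": 0.003,"dz": 0,"wx": 0,"wy": 0,"wz": 0,"grip": 0.0},
    {"dx": 0.016,"dy": 0.003,"dz": 0,"wx": 0,"wy": 0,"wz": 0,"grip": 0.0},
  ],
)

```text
time_s: 7.38
tool_pos: [0.5656, 0.0655, 0.1269]
tool_rot: [-3.14, -0.005, -2.953]
wrist_force: [-13.2, -3.3, 12.9]
width: 0.149
```

```bash
python3 -c "
from h import *
st()"
```

```text
t 7.38 p [0.5656 0.0655 0.1269] along 111.7 across -0.43 F along -13.56 across -0.67 z 12.92 w 0.149
```

Emit:
arm_command(
  plan=[
    {"dx": 0.016,"dy": 0.003,"dz": 0,"wx": 0,"wy": 0,"wz": 0,"grip": 0.0},
    {"dx": 0.016,"dy": 0.003,"dz": 0,"wx": 0,"wy": 0,"wz": 0,"grip": 0.0},
  ],
)

```text
time_s: 7.62
tool_pos: [0.5663, 0.0656, 0.1269]
tool_rot: [-3.14, -0.006, -2.953]
wrist_force: [-15.8, -4.3, 13.6]
width: 0.149
```

```bash
python3 -c "
from h import *
st()"
```

```text
t 7.62 p [0.5663 0.0656 0.1269] along 112.34 across -0.45 F along -16.34 across -1.17 z 13.64 w 0.149
```

The pull rose steadily to 16 N, which is the buffer, so the pusher is past the tooth. I'll ease it forward onto the catch.

Emit:
arm_command(
  plan=[
    {"dx": -0.025,"dy": -0.005,"dz": 0,"wx": 0,"wy": 0,"wz": 0,"grip": 0.0},
    {"dx": -0.05,"dy": -0.01,"dz": 0,"wx": 0,"wy": 0,"wz": 0,"grip": 0.0},
    {"dx": -0.08,"dy": -0.0155,"dz": 0,"wx": 0,"wy": 0,"wz": 0,"grip": 0.0},
    {"dx": -0.08,"dy": -0.0155,"dz": 0,"wx": 0,"wy": 0,"wz": 0,"grip": 0.0},
  ],
)

```text
time_s: 8.12
tool_pos: [0.5626, 0.0649, 0.1269]
tool_rot: [-3.141, -0.003, -2.953]
wrist_force: [-7.9, -3.8, 9.4]
width: 0.15
```

```bash
python3 -c "
from h import *
st()"
```

```text
t 8.12 p [0.5626 0.0649 0.1269] along 108.59 across -0.44 F along -8.46 across -2.26 z 9.41 w 0.15
```

Emit:
arm_command(
  plan=[
    {"dx": -0.02,"dy": -0.004,"dz": 0,"wx": 0,"wy": 0,"wz": 0,"grip": 0.0},
    {"dx": -0.04,"dy": -0.008,"dz": 0,"wx": 0,"wy": 0,"wz": 0,"grip": 0.0},
    {"dx": -0.04,"dy": -0.008,"dz": 0,"wx": 0,"wy": 0,"wz": 0,"grip": 0.0},
  ],
)

```text
time_s: 8.5
tool_pos: [0.5611, 0.0646, 0.127]
tool_rot: [-3.141, -0.0, -2.953]
wrist_force: [-2.3, -4.9, 6.3]
width: 0.153
```

```bash
python3 -c "
from h import *
st()"
```

```text
t 8.5 p [0.5611 0.0646 0.127 ] along 107.1 across -0.37 F along -3.23 across -4.37 z 6.33 w 0.153
```

Emit:
arm_command(
  plan=[
    {"dx": -0.013,"dy": -0.003,"dz": 0,"wx": 0,"wy": 0,"wz": 0,"grip": 0.15},
    {"dx": -0.013,"dy": -0.003,"dz": 0,"wx": 0,"wy": 0,"wz": 0,"grip": 0.45},
    {"dx": -0.013,"dy": -0.003,"dz": 0,"wx": 0,"wy": 0,"wz": 0,"grip": 0.5},
    {"dx": -0.013,"dy": -0.003,"dz": 0.3,"wx": 0,"wy": 0,"wz": 0,"grip": 0.5},
    {"dx": -0.013,"dy": -0.003,"dz": 0.8,"wx": 0,"wy": 0,"wz": 0,"grip": 0.5},
  ],
)

```text
time_s: 9.12
tool_pos: [0.5599, 0.065, 0.1747]
tool_rot: [-3.141, -0.002, -2.953]
wrist_force: [0.1, 0.2, 0.8]
width: 0.502
```

Run:
```python
from h import *
st()
im=grab('wrist','w6');cv2.imwrite('pics/w6b.png',cv2.resize(im['color'][:,:,::-1],None,fx=1.42,fy=1.42,interpolation=cv2.INTER_CUBIC))
```

```text
t 9.12 p [0.5599 0.065  0.1747] along 106.03 across 0.21 F along 0.17 across 0.18 z 0.81 w 0.502
```

View pics/w6b.png

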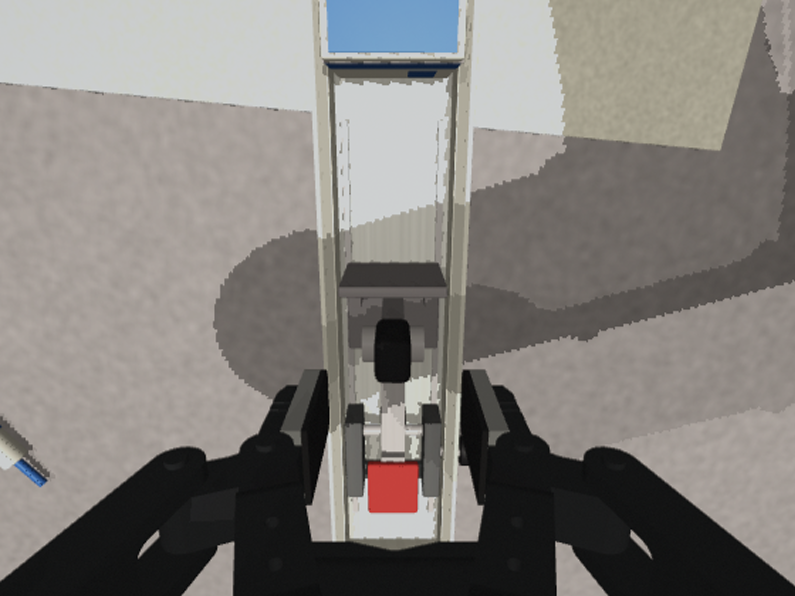

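The pusher stays held with its face about 107 mm from the lip, and the fingers are clear of the grip at (393,350). On to the tray.

Emit:
arm_command(
  plan=[
    {"dx": 0,"dy": -0.6,"dz": 0.8,"wx": 0,"wy": 0,"wz": 0,"grip": 0.6},
    {"dx": 0,"dy": -1.5,"dz": 1.1,"wx": 0,"wy": 0,"wz": -0.9,"grip": 0.8},
    {"dx": 0.1,"dy": -2.5,"dz": 1.1,"wx": 0,"wy": 0,"wz": -1.84,"grip": 1},
    {"dx": 0.1,"dy": -3.5,"dz": 1.1,"wx": 0,"wy": 0,"wz": -1.84,"grip": 1},
    {"dx": 0.1,"dy": -4.4,"dz": 1.1,"wx": 0,"wy": 0,"wz": -1.84,"grip": 1},
  ],
)

```text
time_s: 9.8
tool_pos: [0.5663, -0.2009, 0.2417]
tool_rot: [-3.142, 0.002, 3.137]
wrist_force: [0.8, 0.5, -0.4]
width: 1.004
```

Emit:
arm_command(
  plan=[
    {"dx": 0,"dy": -0.6,"dz": 0,"wx": 0,"wy": 0,"wz": 0,"grip": 1},
    {"dx": 0,"dy": -0.8,"dz": 0,"wx": 0,"wy": 0,"wz": 0,"grip": 1},
    {"dx": 0,"dy": -0.8,"dz": 0,"wx": 0,"wy": 0,"wz": 0,"grip": 1},
  ],
)

```text
time_s: 10.18
tool_pos: [0.5664, -0.2472, 0.2408]
tool_rot: [3.141, 0.0, 3.136]
wrist_force: [-1.0, 0.5, -0.7]
width: 1.003
```

Run:
```python
from h import *
st(); print(bot.sense()['tool_rot'])
im=grab('wrist','w7');cv2.imwrite('pics/w7b.png',cv2.resize(im['color'][:,:,::-1],None,fx=1.42,fy=1.42,interpolation=cv2.INTER_CUBIC))
```

```text
t 10.18 p [ 0.5664 -0.2472  0.2408] along 52.51 across -307.46 F along -0.9 across 0.72 z -0.72 w 1.003
[3.14143537e+00 4.34653274e-04 3.13648189e+00]
```

View pics/w7b.png

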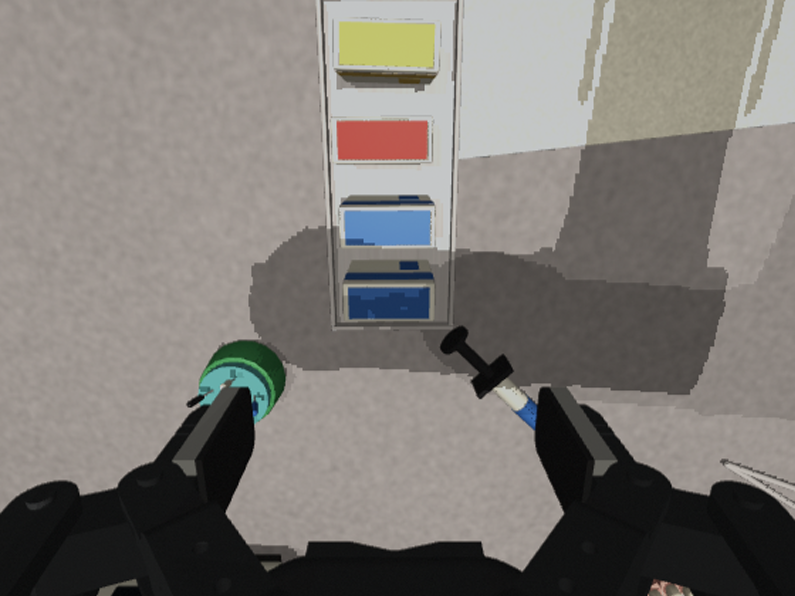

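The picture shows blue boxes at about (389,301) and (388,228), red at (383,140) and yellow at (386,45). The syringe plunger is near (452,340).

```bash
python3 - <<'E'
from h import *
w=load('w7'); t=bot.sense()['tool_pos']
hsv=cv2.cvtColor(w['color'],cv2.COLOR_RGB2HSV).astype(int);h,s,v=hsv[...,0],hsv[...,1],hsv[...,2]
m=(((h>100)&(h<125)&(s>110)&(v>75))).astype(np.uint8)
cv2.imwrite('pics/m.png',m*255)
for u in (((232,310),(140,178)),((235,310),(198,230))):
    (u0,u1),(v0,v1)=u
    pts=[]
    # per row/col edges of the coloured top
    mm=m[v0:v1,u0:u1]; n,l,stt,ce=cv2.connectedComponentsWithStats(mm); k=1+np.argmax(stt[1:,4]); c,_=cv2.findContours((l==k).astype(np.uint8),0,2)
    r=cv2.minAreaRect(c[0]); bp=cv2.boxPoints(r)+[u0,v0]; P=np.array([onplane(w,a,b,.059) for a,b in bp])
    cen=P.mean(0); print('rect',(bp*1.42).round(0).tolist(),'centre',cen.round(4),'rel',(cen-t)[:2].round(4))
    for i in range(4):
        e=P[(i+1)%4]-P[i]; print('  edge',np.linalg.norm(e).round(4),np.degrees(np.arctan2(e[1],e[0])).round(1))
W=lambda u,v:(w,(u+.5)/1.42-.5,(v+.5)/1.42-.5)
for n,p in dict(R1=(343,281),R2=(435,281),R3=(433,324),R4=(345,324),b1=(340,207),b2=(436,206),b3=(434,249),b4=(342,250)).items(): print(n,onplane(*W(*p),.059).round(4))
# tip midpoint
print('f',onplane(*W(252,390),t[2]-.06).round(4),onplane(*W(536,390),t[2]-.06).round(4))
E
python3 - <<'E'
import sys;sys.path.insert(0,'.')
import os;os.chdir('.')
from h import *
cv2.imwrite('pics/w7c.png',cv2.resize(load('w7')['color'][130:235,225:325,::-1],None,fx=5,fy=5,interpolation=cv2.INTER_CUBIC))
E
```

```text
rect [[345.0, 212.0], [429.0, 212.0], [429.0, 244.0], [345.0, 244.0]] centre [ 0.5318 -0.2523  0.059 ] rel [-0.0346 -0.0058]
  edge 0.0429 89.7
  edge 0.017 0.9
  edge 0.0438 -90.3
  edge 0.017 177.9
rect [[348.0, 288.0], [427.0, 288.0], [427.0, 318.0], [348.0, 318.0]] centre [ 0.573  -0.2523  0.059 ] rel [ 0.0065 -0.0058]
  edge 0.0428 89.7
  edge 0.0171 0.9
  edge 0.0437 -90.3
  edge 0.0171 178.0
R1 [ 0.5601 -0.2762  0.059 ]
R2 [ 0.5604 -0.2269  0.059 ]
R3 [ 0.585  -0.2275  0.059 ]
R4 [ 0.5848 -0.276   0.059 ]
b1 [ 0.5208 -0.2763  0.059 ]
b2 [ 0.5205 -0.2272  0.059 ]
b3 [ 0.5429 -0.2278  0.059 ]
b4 [ 0.5432 -0.2761  0.059 ]
f [ 0.5587 -0.291   0.1807] [ 0.5591 -0.2063  0.1807]
```

View pics/w7c.png

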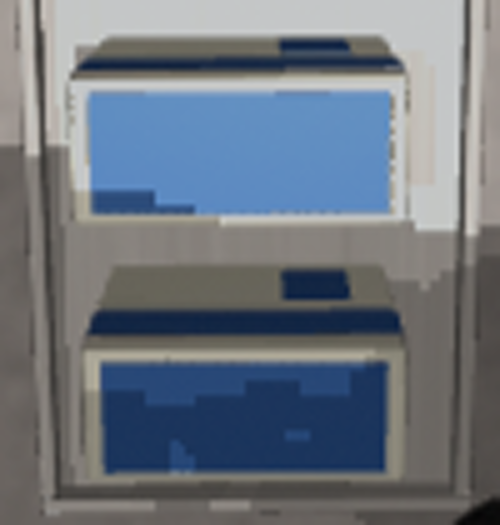

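Emit:
arm_command(
  plan=[
    {"dx": 0.11,"dy": -0.055,"dz": -0.5,"wx": 0,"wy": 0,"wz": 0,"grip": 0.8},
    {"dx": 0.11,"dy": -0.055,"dz": -1.1,"wx": 0,"wy": 0,"wz": 0,"grip": 0.8},
    {"dx": 0.11,"dy": -0.055,"dz": -1.35,"wx": 0,"wy": 0,"wz": 0,"grip": 0.8},
    {"dx": 0.11,"dy": -0.055,"dz": -1.35,"wx": 0,"wy": 0,"wz": 0,"grip": 0.8},
  ],
)

```text
time_s: 10.72
tool_pos: [0.5728, -0.2495, 0.1589]
tool_rot: [3.142, -0.001, 3.139]
wrist_force: [-0.1, -0.1, 0.8]
width: 0.797
```

Run:
```python
from h import *
st()
im=grab('wrist','w8');cv2.imwrite('pics/w8b.png',cv2.resize(im['color'][:,:,::-1],None,fx=1.42,fy=1.42,interpolation=cv2.INTER_CUBIC))
im=grab('scene','c8');cv2.imwrite('pics/c8b.png',cv2.resize(im['color'][180:400,80:330,::-1],None,fx=2.7,fy=2.7,interpolation=cv2.INTER_CUBIC))
```

```text
t 10.72 p [ 0.5728 -0.2495  0.1589] along 58.42 across -310.93 F along -0.16 across -0.11 z 0.84 w 0.797
```

View pics/w8b.png

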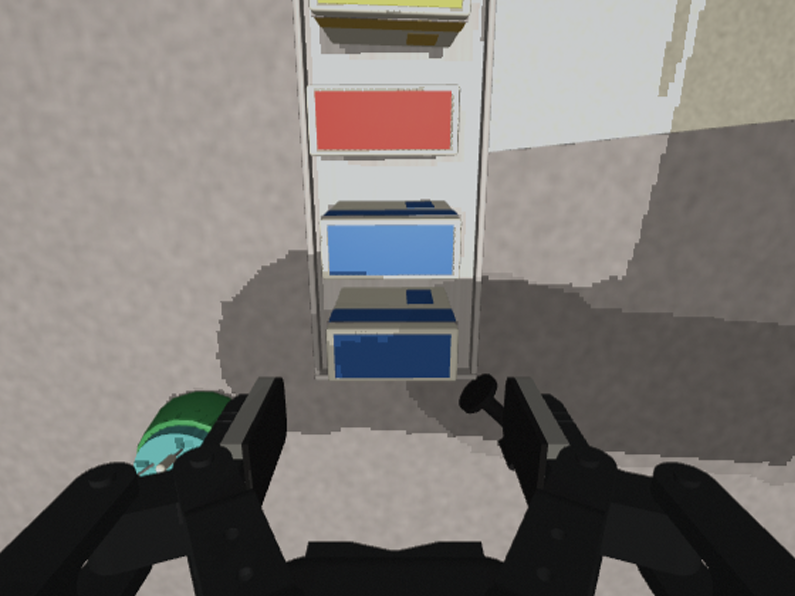

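View pics/c8b.png

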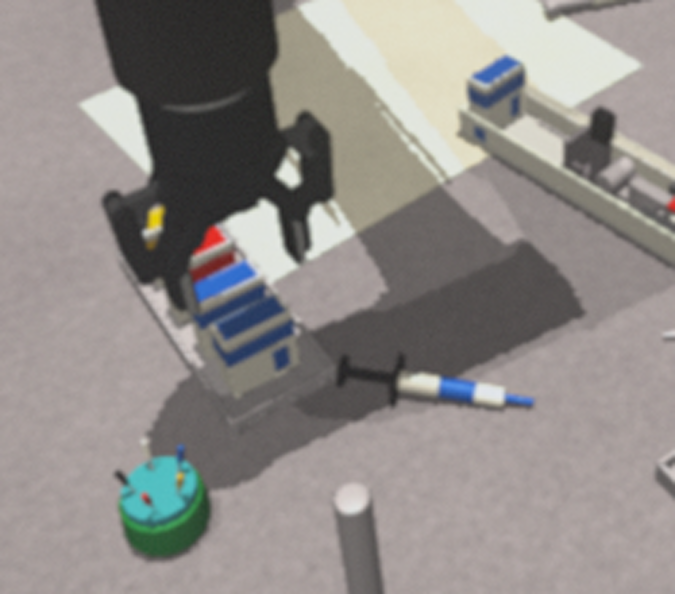

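Run:
```python
from h import *
w=load('w8');W=lambda u,v:(w,(u+.5)/1.42-.5,(v+.5)/1.42-.5)
w7=load('w7');W7=lambda u,v:(w7,(u+.5)/1.42-.5,(v+.5)/1.42-.5)
for p in ((328,333),(458,333),(455,380),(329,380)): print(onplane(*W(*p),.059).round(4))
print(tri([W(393,356),W7(389,302)]), tri([W(393,249),W7(388,228)]))
```

```text
[ 0.5631 -0.2757  0.059 ]
[ 0.5632 -0.2271  0.059 ]
[ 0.5828 -0.2275  0.059 ]
[ 0.5826 -0.2762  0.059 ]
(array([ 0.57090173, -0.25151421,  0.06258791]), [array([-0.20287686,  0.01668125]), array([ 0.14106007, -0.01169866])]) (array([ 0.5333899 , -0.25165   ,  0.04883033]), [array([-0.64098923,  0.16511813]), array([ 0.4466682, -0.1165486])])
```

Emit:
arm_command(
  plan=[
    {"dx": 0,"dy": 0,"dz": -0.45,"wx": 0,"wy": 0,"wz": 0,"grip": 0.8},
    {"dx": 0,"dy": 0,"dz": -0.88,"wx": 0,"wy": 0,"wz": 0,"grip": 0.8},
    {"dx": 0,"dy": 0,"dz": -0.88,"wx": 0,"wy": 0,"wz": 0,"grip": 0.7},
    {"dx": 0,"dy": 0,"dz": -0.88,"wx": 0,"wy": 0,"wz": 0,"grip": 0.6},
    {"dx": 0,"dy": 0,"dz": -0.88,"wx": 0,"wy": 0,"wz": 0,"grip": 0.5},
  ],
  newtons=30,
)

```text
time_s: 11.45
tool_pos: [0.5741, -0.2506, 0.1091]
tool_rot: [-3.141, 0.004, 3.138]
wrist_force: [-0.6, 1.3, 4.0]
width: 0.576
```

Run:
```python
from h import *
st()
im=grab('wrist','w9');cv2.imwrite('pics/w9b.png',cv2.resize(im['color'][:,:,::-1],None,fx=1.42,fy=1.42,interpolation=cv2.INTER_CUBIC))
```

```text
t 11.45 p [ 0.5741 -0.2506  0.1091] along 59.4 across -312.25 F along -0.3 across 1.39 z 3.98 w 0.576
```

View pics/w9b.png

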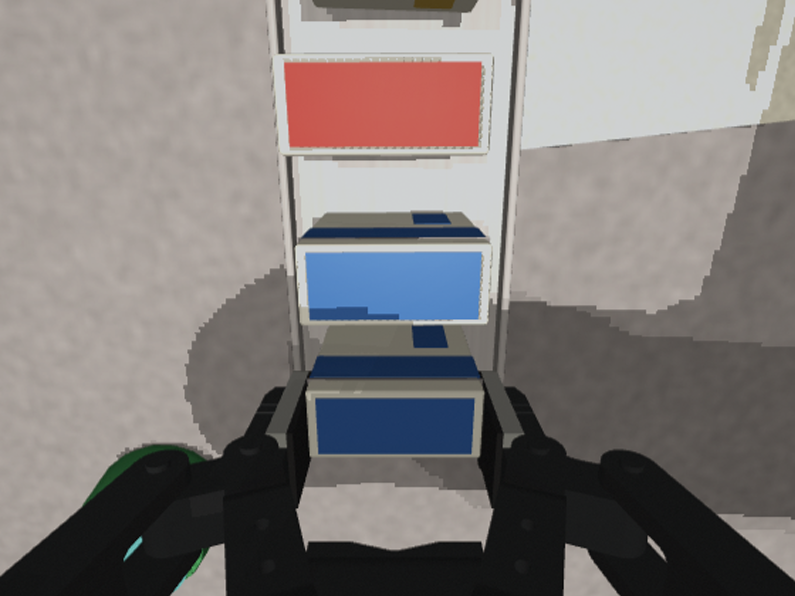

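Blue box gripped with its width reading about 49 mm, neighbours undisturbed. Now I'll lift it and carry it over the track.

Emit:
arm_command(
  plan=[
    {"dx": 0,"dy": 0,"dz": 0.5,"wx": 0,"wy": 0,"wz": 0,"grip": 0.5},
    {"dx": 0,"dy": 0,"dz": 1.3,"wx": 0,"wy": 0,"wz": 0,"grip": 0.5},
    {"dx": -0.3,"dy": 0.8,"dz": 1.4,"wx": 0,"wy": 0,"wz": 0.6,"grip": 0.5},
    {"dx": -0.6,"dy": 1.7,"dz": 1.4,"wx": 0,"wy": 0,"wz": 1.2,"grip": 0.5},
    {"dx": -0.9,"dy": 2.6,"dz": 1.4,"wx": 0,"wy": 0,"wz": 1.87,"grip": 0.5},
  ],
)

```text
time_s: 12.12
tool_pos: [0.5183, -0.093, 0.1911]
tool_rot: [3.141, 0.001, -2.949]
wrist_force: [0.2, 0.9, 0.0]
width: 0.578
```

Emit:
arm_command(
  plan=[
    {"dx": -0.3,"dy": 0.8,"dz": 0,"wx": 0,"wy": 0,"wz": 0,"grip": 0.5},
    {"dx": -0.6,"dy": 1.6,"dz": 0,"wx": 0,"wy": 0,"wz": 0,"grip": 0.5},
    {"dx": -0.773,"dy": 2.2,"dz": 0,"wx": 0,"wy": 0,"wz": 0,"grip": 0.5},
    {"dx": -0.773,"dy": 2.37,"dz": 0,"wx": 0,"wy": 0,"wz": 0,"grip": 0.5},
    {"dx": -0.773,"dy": 2.37,"dz": 0,"wx": 0,"wy": 0,"wz": 0,"grip": 0.5},
  ],
)

```text
time_s: 12.75
tool_pos: [0.4727, 0.0481, 0.1908]
tool_rot: [3.141, 0.0, -2.949]
wrist_force: [0.0, -0.8, -0.3]
width: 0.58
```

Run:
```python
from h import *
st(); print(bot.sense()['tool_rot'])
im=grab('wrist','w10');cv2.imwrite('pics/w10b.png',cv2.resize(im['color'][:,:,::-1],None,fx=1.42,fy=1.42,interpolation=cv2.INTER_CUBIC))
g=grab('side','s10');cv2.imwrite('pics/s10b.png',cv2.resize(g['color'][130:270,180:380,::-1],None,fx=4,fy=4,interpolation=cv2.INTER_CUBIC))
```

```text
t 12.75 p [0.4727 0.0481 0.1908] along 17.18 across 0.35 F along -0.14 across -0.77 z -0.33 w 0.58
[ 3.14143379e+00  4.24317592e-04 -2.94890164e+00]
```

View pics/w10b.png

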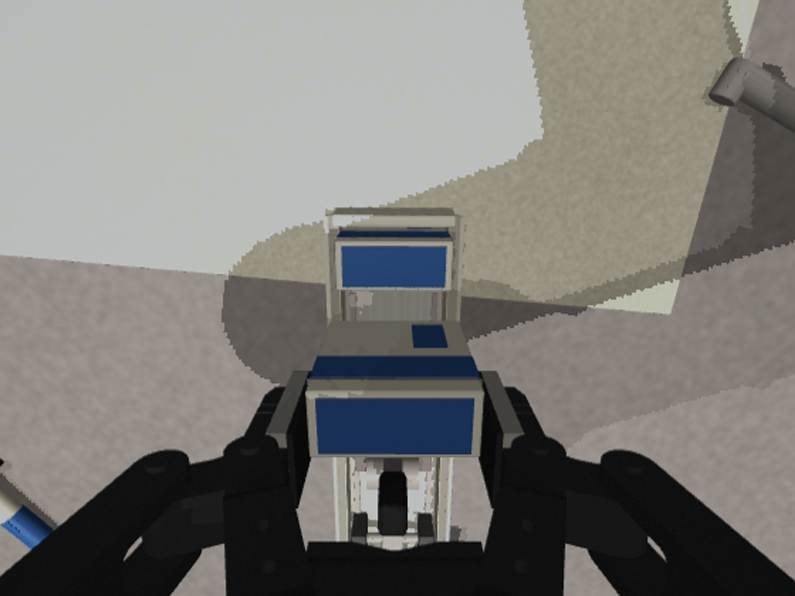

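View pics/s10b.png

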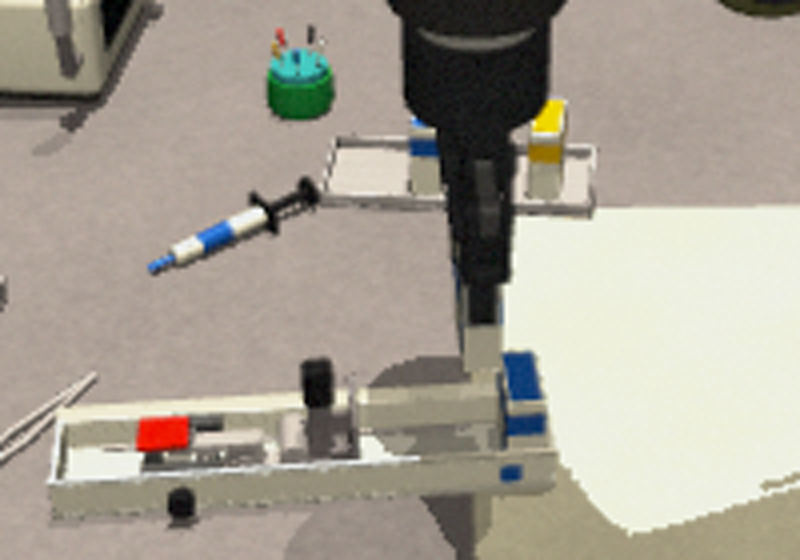

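The hanging box is centred at column 396 and the track at about 394, so it is roughly 0.6 mm too far toward +y. I'll correct that and go down to just above the rims.

Emit:
arm_command(
  plan=[
    {"dx": 0,"dy": -0.01,"dz": -0.3,"wx": 0,"wy": 0,"wz": 0,"grip": 0.5},
    {"dx": 0,"dy": -0.01,"dz": -0.6,"wx": 0,"wy": 0,"wz": 0,"grip": 0.5},
    {"dx": 0,"dy": -0.01,"dz": -0.82,"wx": 0,"wy": 0,"wz": 0,"grip": 0.5},
    {"dx": 0,"dy": -0.01,"dz": -0.82,"wx": 0,"wy": 0,"wz": 0,"grip": 0.5},
  ],
)

```text
time_s: 13.35
tool_pos: [0.4719, 0.0468, 0.1395]
tool_rot: [-3.141, -0.003, -2.95]
wrist_force: [-0.0, 0.0, 0.1]
width: 0.582
```

Run:
```python
from h import *
st(); print(bot.sense()['tool_rot'])
im=grab('wrist','w11');cv2.imwrite('pics/w11b.png',cv2.resize(im['color'][140:,130:430,::-1],None,fx=2.1,fy=2.1,interpolation=cv2.INTER_CUBIC))
g=grab('side','s11');cv2.imwrite('pics/s11b.png',cv2.resize(g['color'][150:270,180:350,::-1],None,fx=4.5,fy=4.5,interpolation=cv2.INTER_CUBIC))
```

```text
t 13.35 p [0.4719 0.0468 0.1395] along 16.12 across -0.76 F along -0.03 across 0.02 z 0.13 w 0.582
[-3.14092399e+00 -3.02606383e-03 -2.95028483e+00]
```

View pics/w11b.png

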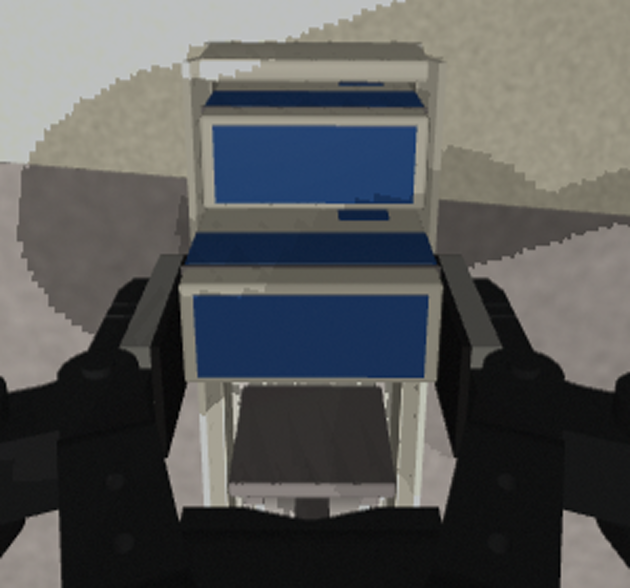

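View pics/s11b.png

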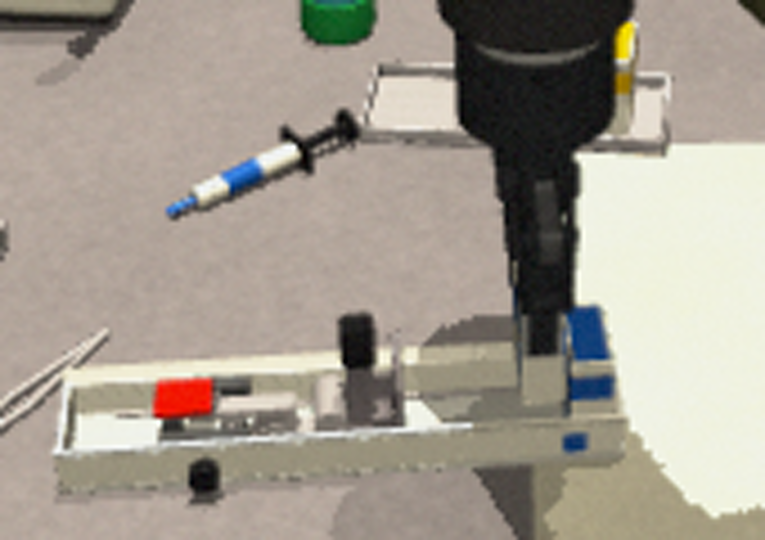

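Emit:
arm_command(
  plan=[
    {"dx": 0.016,"dy": 0.009,"dz": -0.1,"wx": 0,"wy": 0,"wz": 0,"grip": 0.5},
    {"dx": 0.016,"dy": 0.009,"dz": -0.22,"wx": 0,"wy": 0,"wz": 0,"grip": 0.5},
    {"dx": 0.016,"dy": 0.009,"dz": -0.34,"wx": 0,"wy": 0,"wz": 0,"grip": 0.5},
    {"dx": 0.016,"dy": 0.009,"dz": -0.44,"wx": 0,"wy": 0,"wz": 0,"grip": 0.5},
    {"dx": 0.016,"dy": 0.009,"dz": -0.44,"wx": 0,"wy": 0,"wz": 0,"grip": 0.5},
  ],
)

```text
time_s: 14.08
tool_pos: [0.4732, 0.0477, 0.1142]
tool_rot: [-3.141, -0.001, -2.95]
wrist_force: [0.8, 0.6, -0.2]
width: 0.577
```

```bash
python3 -c "
from h import *
st()"
```

```text
t 14.07 p [0.4732 0.0477 0.1142] along 17.61 across -0.14 F along 0.9 across 0.41 z -0.24 w 0.577
```

No contact yet, so it has slid in freely. I'll lower it the last few mm, feeling for the floor.

Emit:
arm_command(
  plan=[
    {"dx": 0,"dy": 0,"dz": -0.035,"wx": 0,"wy": 0,"wz": 0,"grip": 0.5},
    {"dx": 0,"dy": 0,"dz": -0.06,"wx": 0,"wy": 0,"wz": 0,"grip": 0.5},
    {"dx": 0,"dy": 0,"dz": -0.06,"wx": 0,"wy": 0,"wz": 0,"grip": 0.5},
  ],
)

```text
time_s: 14.45
tool_pos: [0.4735, 0.0478, 0.1112]
tool_rot: [3.142, -0.0, -2.95]
wrist_force: [0.3, -0.3, -0.1]
width: 0.579
```

```bash
python3 -c "
from h import *
st()"
```

```text
t 14.45 p [0.4735 0.0478 0.1112] along 17.9 across -0.09 F along 0.26 across -0.35 z -0.06 w 0.579
```

Emit:
arm_command(
  plan=[
    {"dx": 0,"dy": 0,"dz": -0.02,"wx": 0,"wy": 0,"wz": 0,"grip": 0.5},
    {"dx": 0,"dy": 0,"dz": -0.02,"wx": 0,"wy": 0,"wz": 0,"grip": 0.5},
  ],
)

```text
time_s: 14.7
tool_pos: [0.4736, 0.0479, 0.1101]
tool_rot: [3.141, 0.0, -2.95]
wrist_force: [0.2, -0.1, 0.1]
width: 0.58
```

```bash
python3 -c "
from h import *
st()"
```

```text
t 14.7 p [0.4736 0.0479 0.1101] along 17.96 across -0.07 F along 0.19 across -0.15 z 0.11 w 0.58
```

Emit:
arm_command(
  plan=[
    {"dx": 0,"dy": 0,"dz": -0.02,"wx": 0,"wy": 0,"wz": 0,"grip": 0.5},
    {"dx": 0,"dy": 0,"dz": -0.02,"wx": 0,"wy": 0,"wz": 0,"grip": 0.5},
  ],
)

```text
time_s: 14.95
tool_pos: [0.4737, 0.0479, 0.1101]
tool_rot: [-3.141, 0.001, -2.95]
wrist_force: [-4.0, 0.1, 6.5]
width: 0.58
```

```bash
python3 -c "
from h import *
st()"
```

```text
t 14.95 p [0.4737 0.0479 0.1101] along 18.09 across -0.05 F along -3.87 across 0.9 z 6.46 w 0.58
```

It touched the floor at TCP z = 0.110, as predicted. I'll release gently and rise.

Emit:
arm_command(
  plan=[
    {"dx": 0,"dy": 0,"dz": 0.01,"wx": 0,"wy": 0,"wz": 0,"grip": 0.6},
    {"dx": 0,"dy": 0,"dz": 0.01,"wx": 0,"wy": 0,"wz": 0,"grip": 0.72},
    {"dx": 0,"dy": 0,"dz": 0.05,"wx": 0,"wy": 0,"wz": 0,"grip": 0.76},
    {"dx": 0,"dy": 0,"dz": 0.5,"wx": 0,"wy": 0,"wz": 0,"grip": 0.76},
    {"dx": 0,"dy": 0,"dz": 1.2,"wx": 0,"wy": 0,"wz": 0,"grip": 0.76},
  ],
)

```text
time_s: 15.58
tool_pos: [0.4728, 0.0476, 0.1804]
tool_rot: [-3.141, -0.003, -2.95]
wrist_force: [0.8, 1.3, 0.8]
width: 0.76
```

Run:
```python
from h import *
st()
im=grab('wrist','w12');cv2.imwrite('pics/w12b.png',cv2.resize(im['color'][:,:,::-1],None,fx=1.42,fy=1.42,interpolation=cv2.INTER_CUBIC))
```

```text
t 15.57 p [0.4728 0.0476 0.1804] along 17.19 across -0.23 F along 1.03 across 1.08 z 0.81 w 0.76
```

View pics/w12b.png

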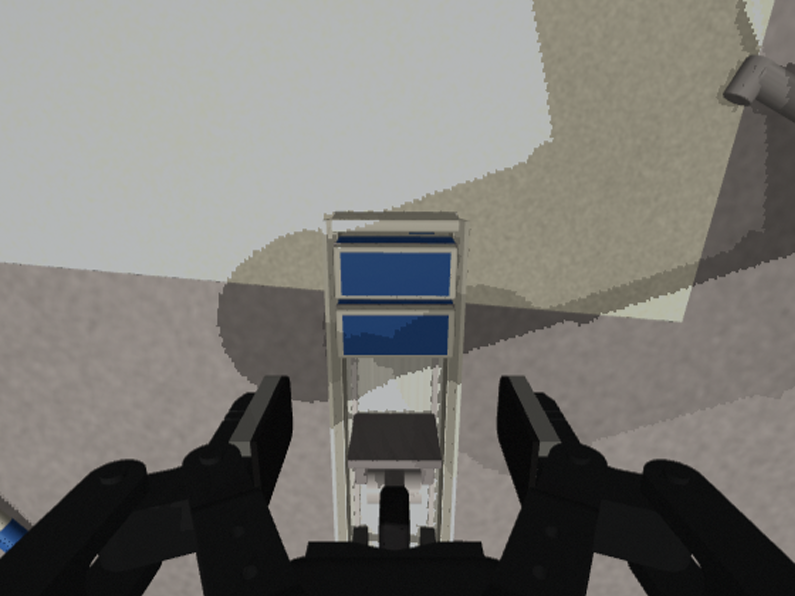

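The first blue box stands upright and centred behind the old one, tops at (396,333) and (395,273), with the pusher still held. Now the second box.

Emit:
arm_command(
  plan=[
    {"dx": 0.1,"dy": -0.8,"dz": 0.2,"wx": 0,"wy": 0,"wz": 0,"grip": 0.76},
    {"dx": 0.3,"dy": -1.7,"dz": 0.2,"wx": 0,"wy": 0,"wz": -0.6,"grip": 0.8},
    {"dx": 0.6,"dy": -2.6,"dz": 0.2,"wx": 0,"wy": 0,"wz": -1.2,"grip": 0.8},
    {"dx": 0.8,"dy": -3.5,"dz": 0.2,"wx": 0,"wy": 0,"wz": -1.87,"grip": 0.8},
    {"dx": 0.97,"dy": -4.4,"dz": 0.2,"wx": 0,"wy": 0,"wz": -1.87,"grip": 0.8},
  ],
)

```text
time_s: 16.25
tool_pos: [0.532, -0.2181, 0.1928]
tool_rot: [-3.142, 0.0, 3.137]
wrist_force: [1.3, 0.2, 0.1]
width: 0.798
```

Emit:
arm_command(
  plan=[
    {"dx": 0,"dy": -0.4,"dz": -0.2,"wx": 0,"wy": 0,"wz": 0,"grip": 0.8},
    {"dx": 0,"dy": -0.57,"dz": -0.55,"wx": 0,"wy": 0,"wz": 0,"grip": 0.8},
    {"dx": 0,"dy": -0.57,"dz": -0.55,"wx": 0,"wy": 0,"wz": 0,"grip": 0.8},
    {"dx": 0,"dy": -0.57,"dz": -0.55,"wx": 0,"wy": 0,"wz": 0,"grip": 0.8},
  ],
)

```text
time_s: 16.75
tool_pos: [0.532, -0.2501, 0.1607]
tool_rot: [-3.141, 0.001, 3.138]
wrist_force: [0.0, 0.5, 1.0]
width: 0.796
```

Run:
```python
from h import *
st(); print(bot.sense()['tool_rot'])
im=grab('wrist','w13');cv2.imwrite('pics/w13b.png',cv2.resize(im['color'][:,:,::-1],None,fx=1.42,fy=1.42,interpolation=cv2.INTER_CUBIC))
```

```text
t 16.75 p [ 0.532  -0.2501  0.1607] along 18.23 across -303.75 F along 0.12 across 0.49 z 1.01 w 0.796
[-3.14111266e+00  6.92272958e-04  3.13787491e+00]
```

View pics/w13b.png

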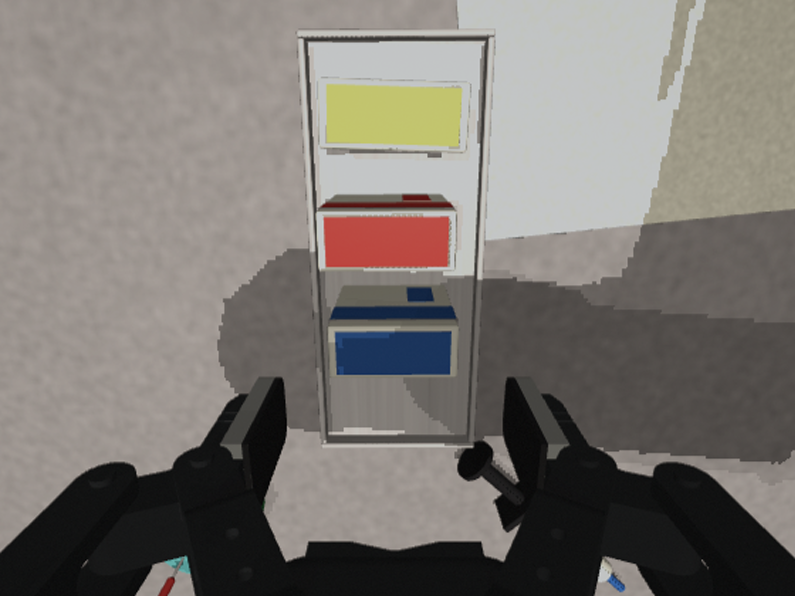

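Emit:
arm_command(
  plan=[
    {"dx": -0.015,"dy": 0,"dz": -0.45,"wx": 0,"wy": 0,"wz": 0,"grip": 0.8},
    {"dx": -0.015,"dy": 0,"dz": -0.89,"wx": 0,"wy": 0,"wz": 0,"grip": 0.8},
    {"dx": -0.015,"dy": 0,"dz": -0.89,"wx": 0,"wy": 0,"wz": 0,"grip": 0.7},
    {"dx": -0.015,"dy": 0,"dz": -0.89,"wx": 0,"wy": 0,"wz": 0,"grip": 0.6},
    {"dx": -0.015,"dy": 0,"dz": -0.89,"wx": 0,"wy": 0,"wz": 0,"grip": 0.5},
  ],
)

```text
time_s: 17.42
tool_pos: [0.5319, -0.2504, 0.1087]
tool_rot: [-3.141, 0.003, 3.138]
wrist_force: [-0.5, 0.2, 4.3]
width: 0.578
```

Run:
```python
from h import *
st()
im=grab('wrist','w14');cv2.imwrite('pics/w14b.png',cv2.resize(im['color'][:,:,::-1],None,fx=1.42,fy=1.42,interpolation=cv2.INTER_CUBIC))
```

```text
t 17.43 p [ 0.5319 -0.2504  0.1087] along 18.01 across -304.01 F along -0.41 across 0.29 z 4.31 w 0.578
```

View pics/w14b.png

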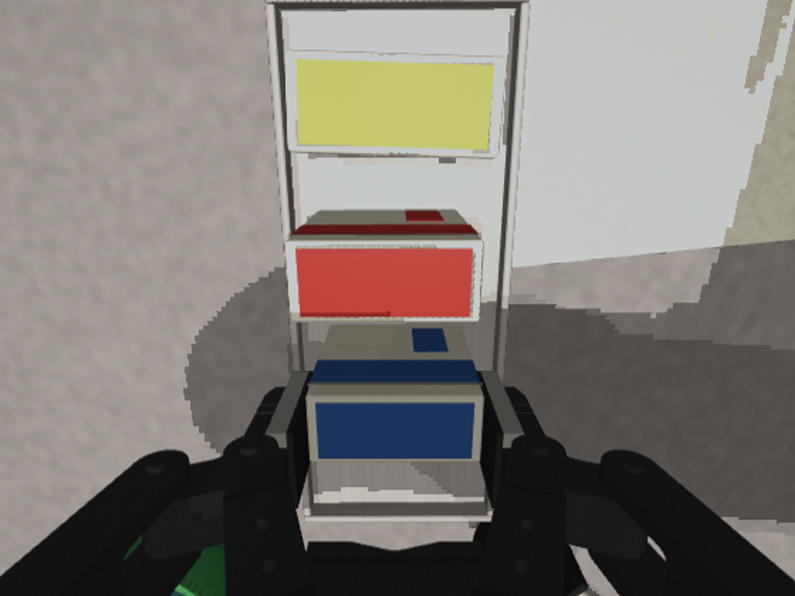

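Second box gripped, red and yellow untouched. Carrying it to about 28 mm behind the first.

Emit:
arm_command(
  plan=[
    {"dx": 0,"dy": 0,"dz": 0.5,"wx": 0,"wy": 0,"wz": 0,"grip": 0.5},
    {"dx": 0,"dy": 0,"dz": 1.3,"wx": 0,"wy": 0,"wz": 0,"grip": 0.5},
    {"dx": -0.1,"dy": 0.8,"dz": 1.4,"wx": 0,"wy": 0,"wz": 0.6,"grip": 0.5},
    {"dx": -0.2,"dy": 1.7,"dz": 1.4,"wx": 0,"wy": 0,"wz": 1.2,"grip": 0.5},
    {"dx": -0.3,"dy": 2.6,"dz": 1.4,"wx": 0,"wy": 0,"wz": 1.86,"grip": 0.5},
  ],
)

```text
time_s: 18.1
tool_pos: [0.5124, -0.093, 0.1911]
tool_rot: [3.141, 0.001, -2.95]
wrist_force: [1.4, 1.2, 0.0]
width: 0.575
```

Emit:
arm_command(
  plan=[
    {"dx": -0.1,"dy": 0.8,"dz": 0,"wx": 0,"wy": 0,"wz": 0,"grip": 0.5},
    {"dx": -0.2,"dy": 1.6,"dz": 0,"wx": 0,"wy": 0,"wz": 0,"grip": 0.5},
    {"dx": -0.22,"dy": 2.2,"dz": 0,"wx": 0,"wy": 0,"wz": 0,"grip": 0.5},
    {"dx": -0.22,"dy": 2.455,"dz": 0,"wx": 0,"wy": 0,"wz": 0,"grip": 0.5},
    {"dx": -0.22,"dy": 2.455,"dz": 0,"wx": 0,"wy": 0,"wz": 0,"grip": 0.5},
  ],
)

```text
time_s: 18.73
tool_pos: [0.4996, 0.0534, 0.1907]
tool_rot: [3.141, 0.0, -2.95]
wrist_force: [-0.2, -1.2, -0.8]
width: 0.58
```

Run:
```python
from h import *
st(); print(bot.sense()['tool_rot'])
im=grab('wrist','w15');cv2.imwrite('pics/w15b.png',cv2.resize(im['color'][:,:,::-1],None,fx=1.42,fy=1.42,interpolation=cv2.INTER_CUBIC))
```

```text
t 18.73 p [0.4996 0.0534 0.1907] along 44.64 across 0.41 F along -0.44 across -1.18 z -0.82 w 0.58
[ 3.14142594e+00  1.82471463e-04 -2.94968355e+00]
```

View pics/w15b.png

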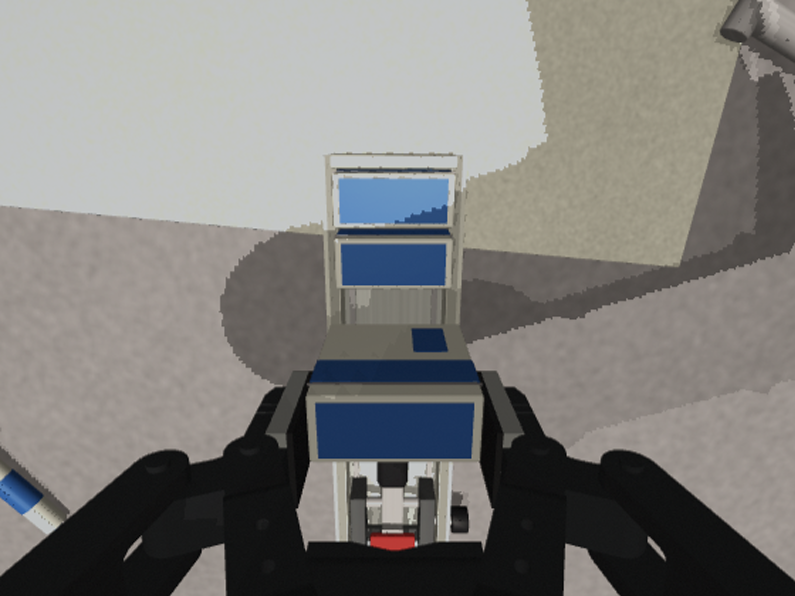

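The track is centred at column 394 and the held box at 396, the same offset as last time. Going down with the same correction.

Emit:
arm_command(
  plan=[
    {"dx": 0.005,"dy": -0.008,"dz": -0.3,"wx": 0,"wy": 0,"wz": 0,"grip": 0.5},
    {"dx": 0.005,"dy": -0.008,"dz": -0.6,"wx": 0,"wy": 0,"wz": 0,"grip": 0.5},
    {"dx": 0.005,"dy": -0.008,"dz": -0.82,"wx": 0,"wy": 0,"wz": 0,"grip": 0.5},
    {"dx": 0.005,"dy": -0.008,"dz": -0.82,"wx": 0,"wy": 0,"wz": 0,"grip": 0.5},
  ],
)

```text
time_s: 19.27
tool_pos: [0.4992, 0.0519, 0.1394]
tool_rot: [-3.141, -0.003, -2.952]
wrist_force: [0.4, -0.5, -0.4]
width: 0.581
```

Run:
```python
from h import *
st()
im=grab('wrist','w16');cv2.imwrite('pics/w16b.png',cv2.resize(im['color'][140:,130:430,::-1],None,fx=2.1,fy=2.1,interpolation=cv2.INTER_CUBIC))
```

```text
t 19.27 p [0.4992 0.0519 0.1394] along 43.9 across -1.05 F along 0.25 across -0.56 z -0.39 w 0.581
```

View pics/w16b.png

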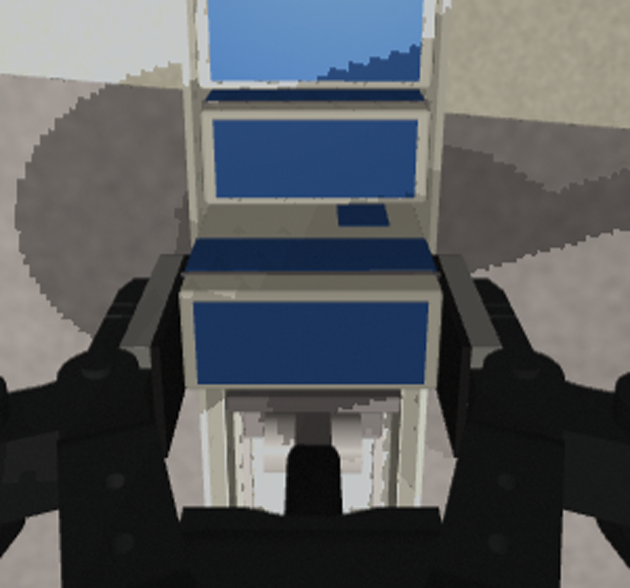

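Emit:
arm_command(
  plan=[
    {"dx": 0.01,"dy": 0.012,"dz": -0.1,"wx": 0,"wy": 0,"wz": 0,"grip": 0.5},
    {"dx": 0.01,"dy": 0.012,"dz": -0.22,"wx": 0,"wy": 0,"wz": 0,"grip": 0.5},
    {"dx": 0.01,"dy": 0.012,"dz": -0.34,"wx": 0,"wy": 0,"wz": 0,"grip": 0.5},
    {"dx": 0.01,"dy": 0.012,"dz": -0.46,"wx": 0,"wy": 0,"wz": 0,"grip": 0.5},
    {"dx": 0.01,"dy": 0.012,"dz": -0.46,"wx": 0,"wy": 0,"wz": 0,"grip": 0.5},
  ],
)

```text
time_s: 19.95
tool_pos: [0.5001, 0.053, 0.1128]
tool_rot: [-3.141, -0.001, -2.951]
wrist_force: [0.1, 0.2, -0.4]
width: 0.581
```

```bash
python3 -c "
from h import *
st()"
```

```text
t 19.95 p [0.5001 0.053  0.1128] along 45.04 across -0.07 F along 0.15 across 0.14 z -0.38 w 0.581
```

Emit:
arm_command(
  plan=[
    {"dx": 0,"dy": 0,"dz": -0.03,"wx": 0,"wy": 0,"wz": 0,"grip": 0.5},
    {"dx": 0,"dy": 0,"dz": -0.05,"wx": 0,"wy": 0,"wz": 0,"grip": 0.5},
    {"dx": 0,"dy": 0,"dz": -0.05,"wx": 0,"wy": 0,"wz": 0,"grip": 0.5},
  ],
)

```text
time_s: 20.32
tool_pos: [0.5005, 0.0532, 0.1107]
tool_rot: [3.141, 0.0, -2.951]
wrist_force: [-0.9, -0.3, -1.8]
width: 0.575
```

```bash
python3 -c "
from h import *
st()"
```

```text
t 20.32 p [0.5005 0.0532 0.1107] along 45.44 across -0.0 F along -0.92 across -0.18 z -1.76 w 0.575
```

Emit:
arm_command(
  plan=[
    {"dx": 0,"dy": 0,"dz": -0.02,"wx": 0,"wy": 0,"wz": 0,"grip": 0.5},
    {"dx": 0,"dy": 0,"dz": -0.035,"wx": 0,"wy": 0,"wz": 0,"grip": 0.5},
    {"dx": 0,"dy": 0,"dz": -0.035,"wx": 0,"wy": 0,"wz": 0,"grip": 0.5},
  ],
)

```text
time_s: 20.7
tool_pos: [0.5007, 0.0533, 0.1098]
tool_rot: [-3.142, 0.001, -2.951]
wrist_force: [-4.0, 0.3, 7.0]
width: 0.582
```

```bash
python3 -c "
from h import *
st()"
```

```text
t 20.7 p [0.5007 0.0533 0.1098] along 45.66 across 0.04 F along -3.91 across 1.05 z 6.97 w 0.582
```

It's on the floor (7 N at z = 0.1098). Releasing and rising.

Emit:
arm_command(
  plan=[
    {"dx": 0,"dy": 0,"dz": 0.01,"wx": 0,"wy": 0,"wz": 0,"grip": 0.6},
    {"dx": 0,"dy": 0,"dz": 0.01,"wx": 0,"wy": 0,"wz": 0,"grip": 0.72},
    {"dx": 0,"dy": 0,"dz": 0.05,"wx": 0,"wy": 0,"wz": 0,"grip": 0.76},
    {"dx": 0,"dy": 0,"dz": 0.5,"wx": 0,"wy": 0,"wz": 0,"grip": 0.76},
    {"dx": 0,"dy": 0,"dz": 1.2,"wx": 0,"wy": 0,"wz": 0,"grip": 0.76},
  ],
)

```text
time_s: 21.32
tool_pos: [0.4998, 0.0529, 0.18]
tool_rot: [-3.141, -0.003, -2.951]
wrist_force: [0.2, 1.8, 0.4]
width: 0.759
```

Run:
```python
from h import *
st()
im=grab('wrist','w17');cv2.imwrite('pics/w17b.png',cv2.resize(im['color'][:,:,::-1],None,fx=1.42,fy=1.42,interpolation=cv2.INTER_CUBIC))
g=grab('side','s17');cv2.imwrite('pics/s17b.png',cv2.resize(g['color'][150:270,180:350,::-1],None,fx=4.5,fy=4.5,interpolation=cv2.INTER_CUBIC))
```

```text
t 21.32 p [0.4998 0.0529 0.18  ] along 44.69 across -0.17 F along 0.54 across 1.68 z 0.44 w 0.759
```

View pics/w17b.png

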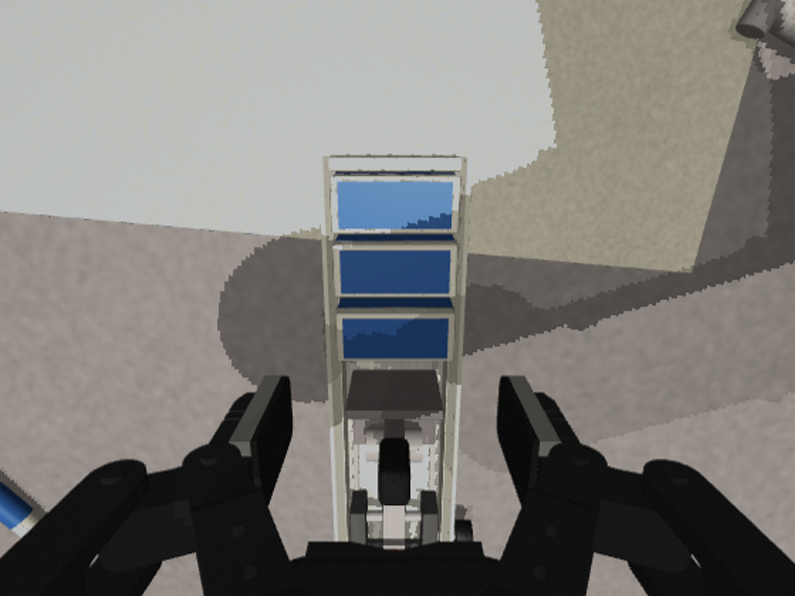

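View pics/s17b.png

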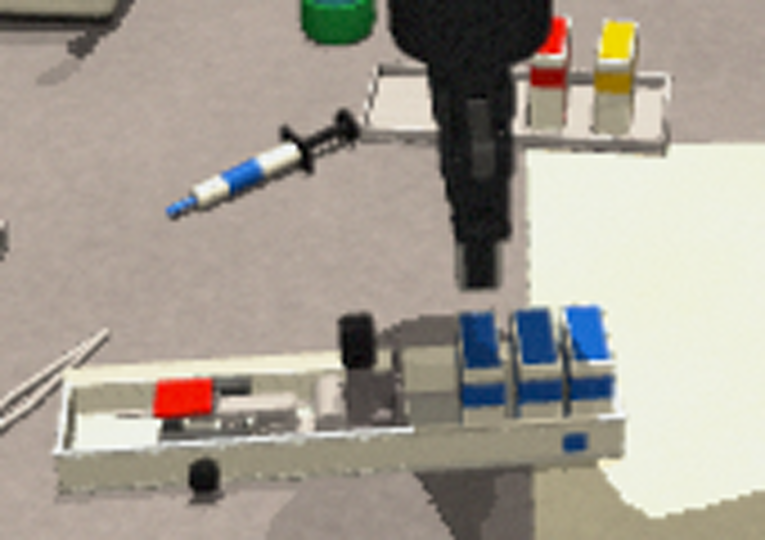

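All three boxes stand in line with tops at (395,205), (394,270) and (395,337). The pusher is still held with its plate at row 370 or below. Next is the paddle, approached with shut fingers.

Emit:
arm_command(
  plan=[
    {"dx": 0.6,"dy": 0.12,"dz": 0.2,"wx": 0,"wy": 0,"wz": 0,"grip": 0.5},
    {"dx": 1.4,"dy": 0.28,"dz": 0.2,"wx": 0,"wy": 0,"wz": 0,"grip": 0.2},
    {"dx": 2.1,"dy": 0.42,"dz": 0.2,"wx": 0,"wy": 0,"wz": 0,"grip": 0},
    {"dx": 2.55,"dy": 0.495,"dz": 0,"wx": 0,"wy": 0,"wz": 0,"grip": 0},
    {"dx": 2.55,"dy": 0.495,"dz": -0.5,"wx": 0,"wy": 0,"wz": 0,"grip": 0},
  ],
)

```text
time_s: 22.05
tool_pos: [0.6555, 0.0831, 0.1502]
tool_rot: [-3.141, 0.002, -2.951]
wrist_force: [-1.4, -0.0, 0.1]
width: 0.001
```

Emit:
arm_command(
  plan=[
    {"dx": 0,"dy": 0,"dz": 0,"wx": 0,"wy": 0,"wz": 0,"grip": 0},
    {"dx": 0,"dy": 0,"dz": 0,"wx": 0,"wy": 0,"wz": 0,"grip": 0},
  ],
)

```text
time_s: 22.3
tool_pos: [0.6538, 0.0828, 0.1518]
tool_rot: [-3.141, 0.001, -2.951]
wrist_force: [0.2, 0.0, 0.8]
width: 0.004
```

Run:
```python
from h import *
st()
im=grab('wrist','w18');cv2.imwrite('pics/w18b.png',cv2.resize(im['color'][:,:,::-1],None,fx=1.42,fy=1.42,interpolation=cv2.INTER_CUBIC))
g=grab('side','s18');cv2.imwrite('pics/s18b.png',cv2.resize(g['color'][150:270,160:330,::-1],None,fx=4.5,fy=4.5,interpolation=cv2.INTER_CUBIC))
```

```text
t 22.3 p [0.6538 0.0828 0.1518] along 201.52 across -0.33 F along 0.24 across -0.01 z 0.84 w 0.004
```

View pics/w18b.png

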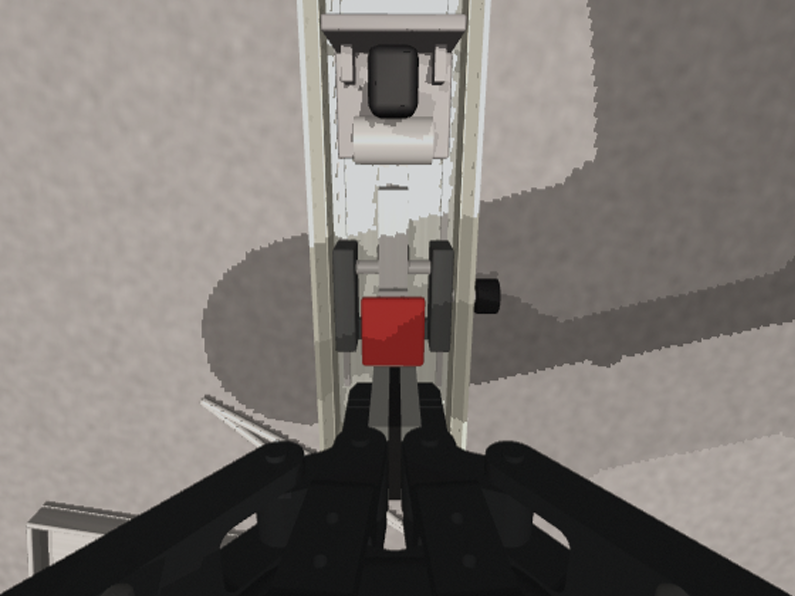

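View pics/s18b.png

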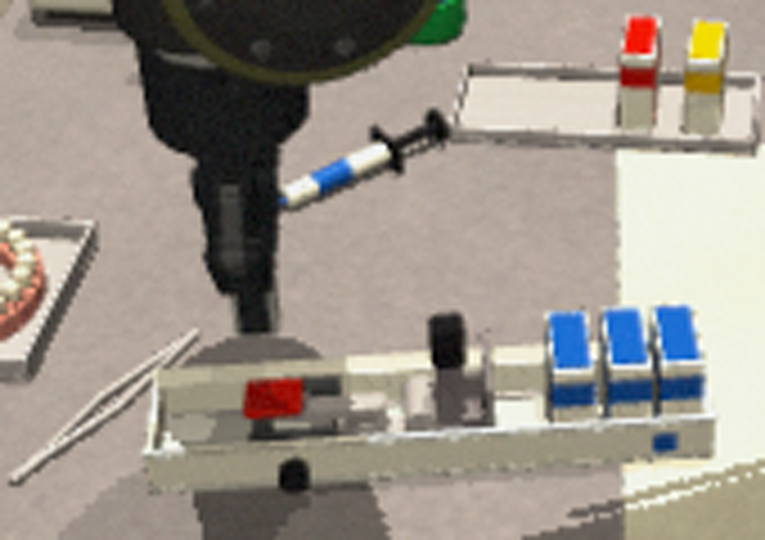

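The paddle at (393,331) sits between dark cheeks whose gap is about 30 mm, and the shut fingers are 29 mm across the track this way round. I'll turn the hand a quarter so that only 22 mm goes between them.

Emit:
arm_command(
  plan=[
    {"dx": 0,"dy": 0,"dz": 0,"wx": 0,"wy": 0,"wz": 1.7,"grip": 0},
    {"dx": 0,"dy": 0,"dz": 0,"wx": 0,"wy": 0,"wz": 3.4,"grip": 0},
    {"dx": 0,"dy": 0,"dz": 0,"wx": 0,"wy": 0,"wz": 5.1,"grip": 0},
    {"dx": 0,"dy": 0,"dz": 0,"wx": 0,"wy": 0,"wz": 6.8,"grip": 0},
    {"dx": 0,"dy": 0,"dz": 0,"wx": 0,"wy": 0,"wz": 8.5,"grip": 0},
  ],
)

```text
time_s: 23.02
tool_pos: [0.6538, 0.083, 0.1524]
tool_rot: [-3.14, 0.002, -2.055]
wrist_force: [-0.4, -0.7, 0.0]
width: 0.0
```

Emit:
arm_command(
  plan=[
    {"dx": 0,"dy": 0,"dz": 0,"wx": 0,"wy": 0,"wz": 1.7,"grip": 0},
    {"dx": 0,"dy": 0,"dz": 0,"wx": 0,"wy": 0,"wz": 3.4,"grip": 0},
    {"dx": 0,"dy": 0,"dz": 0,"wx": 0,"wy": 0,"wz": 5.1,"grip": 0},
    {"dx": 0,"dy": 0,"dz": 0,"wx": 0,"wy": 0,"wz": 6.5,"grip": 0},
    {"dx": 0,"dy": 0,"dz": 0,"wx": 0,"wy": 0,"wz": 6.5,"grip": 0},
  ],
)

```text
time_s: 23.65
tool_pos: [0.6538, 0.083, 0.1521]
tool_rot: [-3.139, 0.0, -1.381]
wrist_force: [0.5, -0.2, 0.2]
width: -0.002
```

Run:
```python
from h import *
st(); print(bot.sense()['tool_rot'])
w=load('w18');q=onplane(w,(393.5)/1.42-.5,331.5/1.42-.5,.036);print('paddle along',(q-G0)@UX*1e3+22,'across',(q-G0)@UY*1e3+1.4)
im=grab('wrist','w19');cv2.imwrite('pics/w19b.png',cv2.resize(im['color'][:,:,::-1],None,fx=1.42,fy=1.42,interpolation=cv2.INTER_CUBIC))
```

```text
t 23.65 p [0.6538 0.083  0.1521] along 201.57 across -0.14 F along 0.49 across -0.3 z 0.19 w -0.002
[-3.13946431e+00  2.36308687e-04 -1.38141138e+00]
paddle along 197.41250088200513 across -0.9471429277272247
```

View pics/w19b.png

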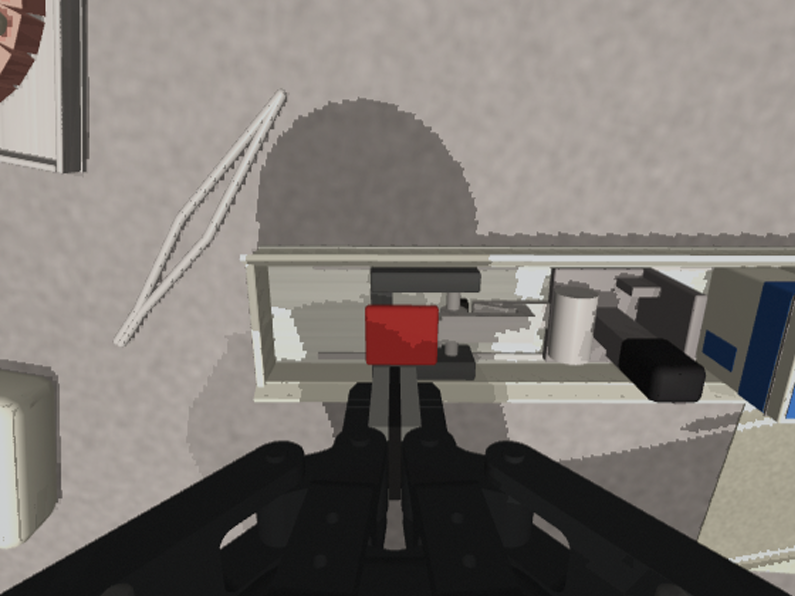

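Emit:
arm_command(
  plan=[
    {"dx": -0.05,"dy": -0.01,"dz": -0.2,"wx": 0,"wy": 0,"wz": 0,"grip": 0},
    {"dx": -0.05,"dy": -0.01,"dz": -0.5,"wx": 0,"wy": 0,"wz": 0,"grip": 0},
    {"dx": -0.05,"dy": -0.01,"dz": -0.67,"wx": 0,"wy": 0,"wz": 0,"grip": 0},
    {"dx": -0.05,"dy": -0.01,"dz": -0.67,"wx": 0,"wy": 0,"wz": 0,"grip": 0},
  ],
)

```text
time_s: 24.2
tool_pos: [0.6503, 0.0822, 0.1092]
tool_rot: [3.14, -0.001, -1.38]
wrist_force: [-0.0, 0.1, 0.2]
width: -0.001
```

```bash
python3 -c "
from h import *
st()
g=grab('side','s20');cv2.imwrite('pics/s20b.png',cv2.resize(g['color'][150:270,160:330,::-1],None,fx=4.5,fy=4.5,interpolation=cv2.INTER_CUBIC))"
```

```text
t 24.2 p [0.6503 0.0822 0.1092] along 197.97 across -0.28 F along 0.01 across 0.13 z 0.21 w -0.001
```

View pics/s20b.png

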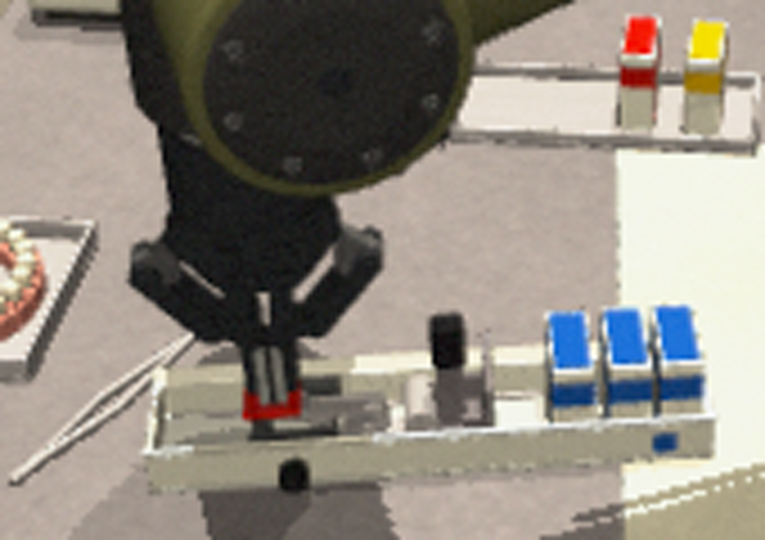

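The tips are right above the middle of the paddle at (272,400), with no contact yet. Pressing in small steps.

Emit:
arm_command(
  plan=[
    {"dx": 0,"dy": 0,"dz": -0.03,"wx": 0,"wy": 0,"wz": 0,"grip": 0},
    {"dx": 0,"dy": 0,"dz": -0.06,"wx": 0,"wy": 0,"wz": 0,"grip": 0},
    {"dx": 0,"dy": 0,"dz": -0.07,"wx": 0,"wy": 0,"wz": 0,"grip": 0},
    {"dx": 0,"dy": 0,"dz": -0.07,"wx": 0,"wy": 0,"wz": 0,"grip": 0},
  ],
)

```text
time_s: 24.75
tool_pos: [0.6507, 0.0823, 0.1078]
tool_rot: [-3.14, -0.0, -1.38]
wrist_force: [-3.1, -0.2, 6.0]
width: -0.001
```

```bash
python3 -c "
from h import *
st()
g=grab('side','s21');cv2.imwrite('pics/s21b.png',cv2.resize(g['color'][150:270,160:330,::-1],None,fx=4.5,fy=4.5,interpolation=cv2.INTER_CUBIC))"
```

```text
t 24.75 p [0.6507 0.0823 0.1078] along 198.48 across -0.21 F along -3.08 across 0.35 z 5.98 w -0.001
```

View pics/s21b.png

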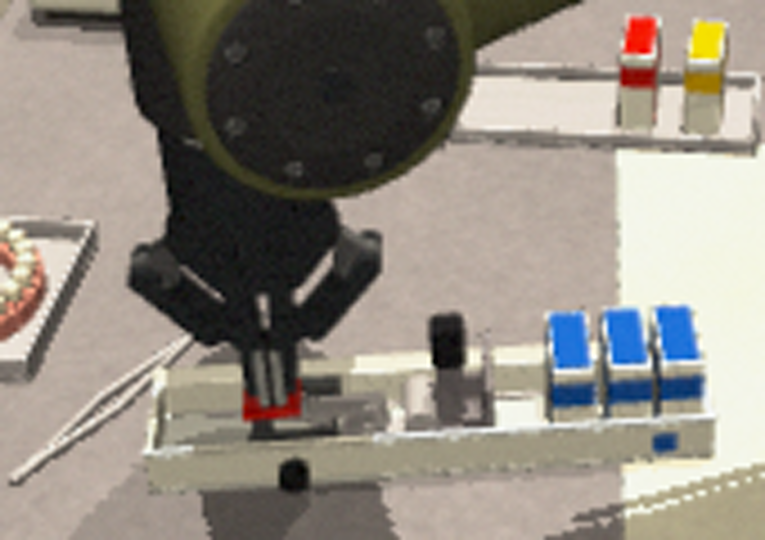

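Emit:
arm_command(
  plan=[
    {"dx": 0,"dy": 0,"dz": -0.03,"wx": 0,"wy": 0,"wz": 0,"grip": 0},
    {"dx": 0,"dy": 0,"dz": -0.05,"wx": 0,"wy": 0,"wz": 0,"grip": 0},
    {"dx": 0,"dy": 0,"dz": -0.05,"wx": 0,"wy": 0,"wz": 0,"grip": 0},
  ],
)

```text
time_s: 25.18
tool_pos: [0.652, 0.0826, 0.1061]
tool_rot: [-3.137, -0.0, -1.38]
wrist_force: [0.3, 0.4, 7.3]
width: -0.003
```

```bash
python3 -c "
from h import *
st()
g=grab('side','s22');cv2.imwrite('pics/s22b.png',cv2.resize(g['color'][150:270,160:330,::-1],None,fx=4.5,fy=4.5,interpolation=cv2.INTER_CUBIC))"
```

```text
t 25.18 p [0.652  0.0826 0.1061] along 199.73 across -0.17 F along 0.33 across 0.33 z 7.31 w -0.003
```

View pics/s22b.png

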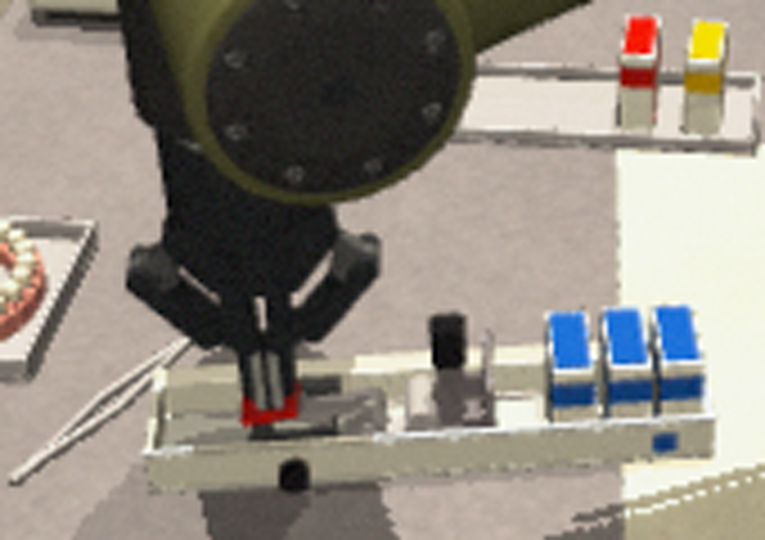

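Pressed about 2.5 mm so far, with 7 N on the tips. A bit further.

Emit:
arm_command(
  plan=[
    {"dx": 0,"dy": 0,"dz": -0.02,"wx": 0,"wy": 0,"wz": 0,"grip": 0},
    {"dx": 0,"dy": 0,"dz": -0.04,"wx": 0,"wy": 0,"wz": 0,"grip": 0},
    {"dx": 0,"dy": 0,"dz": -0.04,"wx": 0,"wy": 0,"wz": 0,"grip": 0},
  ],
)

```text
time_s: 25.6
tool_pos: [0.6531, 0.0828, 0.1044]
tool_rot: [-3.133, -0.0, -1.379]
wrist_force: [4.0, 1.7, 7.2]
width: -0.0
```

```bash
python3 -c "
from h import *
st()
g=grab('side','s23');cv2.imwrite('pics/s23b.png',cv2.resize(g['color'][150:270,160:330,::-1],None,fx=4.5,fy=4.5,interpolation=cv2.INTER_CUBIC))"
```

```text
t 25.6 p [0.6531 0.0828 0.1044] along 200.83 across -0.18 F along 4.2 across 0.89 z 7.23 w -0.0
```

View pics/s23b.png

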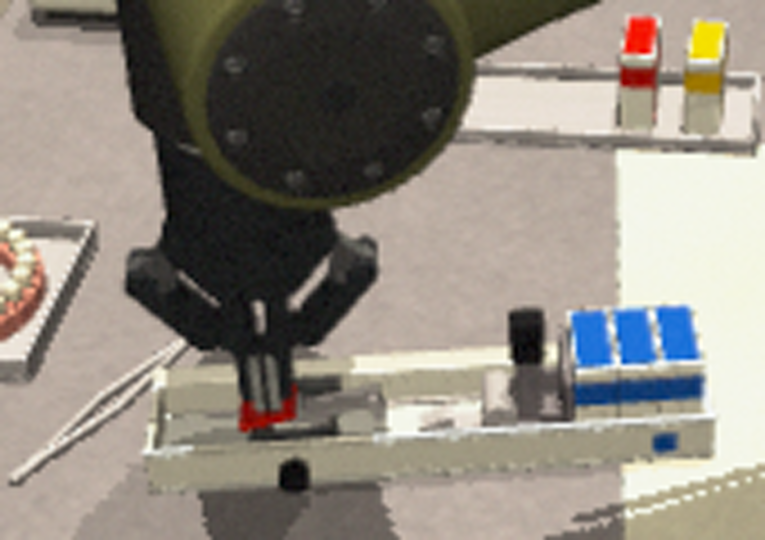

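The pusher has run forward and closed up the row of three. Lifting the hand away.

Emit:
arm_command(
  plan=[
    {"dx": 0,"dy": 0,"dz": 0.2,"wx": 0,"wy": 0,"wz": 0,"grip": 0},
    {"dx": 0,"dy": 0,"dz": 0.8,"wx": 0,"wy": 0,"wz": 0,"grip": 0},
    {"dx": 0,"dy": 0,"dz": 1.6,"wx": 0,"wy": 0,"wz": 0,"grip": 0},
    {"dx": -0.6,"dy": -0.6,"dz": 2.4,"wx": 0,"wy": 0,"wz": 0,"grip": 0},
    {"dx": -1.3,"dy": -1.1,"dz": 2.6,"wx": 0,"wy": 0,"wz": 0,"grip": 0},
  ],
)

```text
time_s: 26.28
tool_pos: [0.5722, 0.0157, 0.2595]
tool_rot: [-3.139, -0.0, -1.38]
wrist_force: [0.5, -0.5, 0.6]
width: -0.002
```

Emit:
arm_command(
  plan=[
    {"dx": -0.4,"dy": 0,"dz": 0,"wx": 0,"wy": 0,"wz": 0,"grip": 0},
    {"dx": -0.4,"dy": 0,"dz": 0,"wx": 0,"wy": 0,"wz": 0,"grip": 0},
    {"dx": -0.4,"dy": 0,"dz": 0,"wx": 0,"wy": 0,"wz": 0,"grip": 0},
  ],
)

```text
time_s: 26.65
tool_pos: [0.5485, 0.0164, 0.2566]
tool_rot: [3.141, 0.0, -1.38]
wrist_force: [-0.6, 0.8, 0.8]
width: -0.001
```

Run:
```python
from h import *
st()
im=grab('wrist','w24');cv2.imwrite('pics/w24b.png',cv2.resize(im['color'][:,:,::-1],None,fx=1.42,fy=1.42,interpolation=cv2.INTER_CUBIC))
g=grab('side','s24');cv2.imwrite('pics/s24b.png',cv2.resize(g['color'][130:400,150:400,::-1],None,fx=2.2,fy=2.2,interpolation=cv2.INTER_CUBIC))
```

```text
t 26.65 p [0.5485 0.0164 0.2566] along 85.51 across -45.33 F along -0.45 across 0.88 z 0.83 w -0.001
```

View pics/w24b.png

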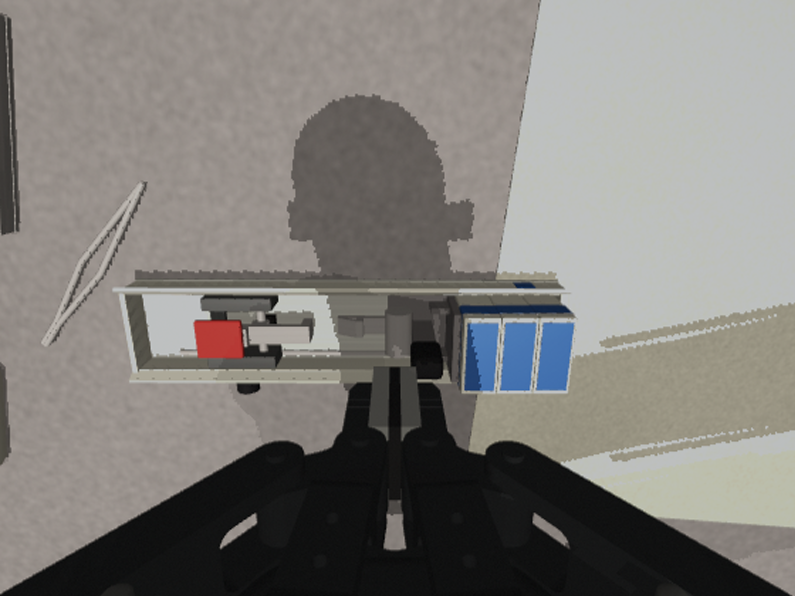

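View pics/s24b.png

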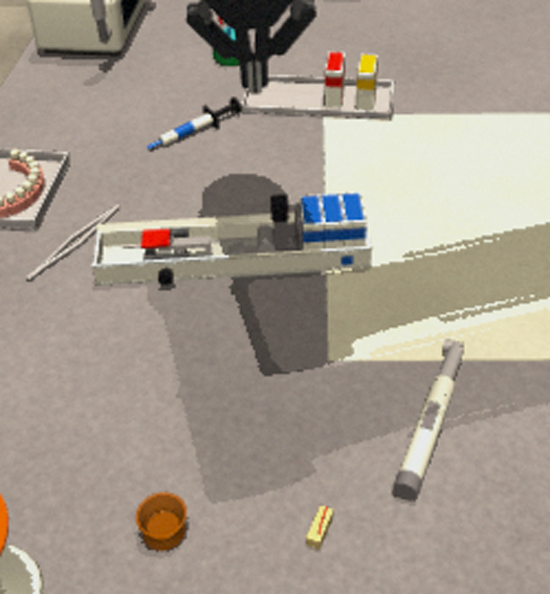

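The three tops sit in one closed row at columns 463 to 575. A quick numeric check, then I'll hand in.

Run:
```python
from h import *
w=load('w24')
P=[onplane(w,(u+.5)/1.42-.5,(v+.5)/1.42-.5,.06) for u,v in ((463,354),(498,354),(536,354),(574,354))]
print([round((p-G0)@UX*1e3+44,1) for p in P])
for a,b in (('side0','s24'),):
    pass
from cell import workorder
print(bot.sense()['time_s']); print(workorder.finish_job())
```

```text
[np.float64(66.3), np.float64(45.5), np.float64(22.9), np.float64(0.2)]
26.75
the job is handed in; nothing more can be done
None
```

The dispenser is refilled with the row of three closed up, and the job was handed in at 26.75 s of the 72 s limit.

- **Pusher:** I drew it back in small steps until the pull rose steadily to about 16 N on the buffer. Easing it forward, the catch took it at about 0.107 m, and it stayed there after I let go.
- **Boxes:** Both blue boxes from the tray were lowered into the track, touching the floor with 6 to 7 N, and released upright and centred behind the old one.
- **Release:** I pressed the red paddle about 4 to 5 mm with about 7 N. The pusher ran forward and closed the row, and I lifted the hand clear.

**Last checks:** In the final wrist picture the box edges lie at 0.2, 22.9, 45.5 and 66.3 mm from the lip. That is three boxes tight together, with the pusher face near 66 mm and all tops level. The red and yellow boxes and the syringe, handpiece, resin block and amber dish look where they were. The file pot was mostly hidden behind the hand in that last view; nothing came near it, and I did not measure any of these shifts numerically.

**What failed or disagreed:**
- My first two move calls were refused for missing fields; nothing moved.
- The cameras differed from the hand by about 1.5 mm (wrist) and 3 to 4 mm (fixed), so I aligned relative to the fingers instead.
- While pinching the pusher grip, the hand felt a steady upward force of 4 to 14 N, probably from the pads swinging forward as they closed. It did no visible harm.

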